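# Swap the dovetail filter block of a microscope

## Task

Change the filter block of the microscope: press the spring catch's thumb pad so that the fitted block is let go and ejected, slide it out of the dovetail and set it down flat in the empty tray nest (the one with the rubber mat). Then take the block with the square top collar from the tray and slide it into the dovetail, port towards the microscope, until the catch clicks up behind it and it stays fully home when you let go. Leave the spare block and everything else on the bench where it is.

Things in the scene. Friction and masses are not known exactly. Their poses are not given: they have to be found in the camera images.
- scope: white microscope (fixed, 380 mm tall) with a low grey dock. Origin on the table under a home block's origin; +x slide-in direction, +y thumb-pad side, z up. Dock floor 50 mm high, y -45 to 45, x -150 to 50. Rails x -64 to 38, 14 mm over the floor. Beyond: light-port housing from x 45 (105 high, 78 wide), foot from x 120 (90 high), stand from x 155.
- apron (a point): point on the bare front apron of the dock floor, at x -118, y 0, height 50 mm in the microscope's frame. A block with its origin here stands flat, clear of guides (flaring from 70 mm apart at x -84 to the mouth) and rails. Set it down here, then slide it along +x. From here it can be lifted off too.
- mouth (a point): centre of the mouth of the dovetail on the dock floor, x -64 mm. The rails overhang with 1.2 mm play each side, so a block goes in and out only through the mouth, never from above. A block is out of the rails and guides when its origin is at x -118 or less.
- home (a point): origin of a block that is home (x 0, height 50 mm). The tooth (5 mm high, x -44 to -32, ramp on the mouth side) is ridden over with up to 10 N of push; it pops up behind the block at x about +1; hard stop at x +3.5; let go, the block springs back to x 0.
- ejector (a joint): spring ejector in the dock, m: 0 with a block home, 0.022 fully out. It pushes a block towards the mouth over its last 22 mm, with 5 N at home and 2 N fully out; a block that has not clicked is pushed back out.
- catch_top (a point): centre of the top of the steel thumb pad (26 x 26 mm) of the catch, at x -36, y 62, height 66 mm in the microscope's frame with the catch up. It goes straight down 8 mm; about 4 to 8 N is needed.
- catch (a joint): travel of the catch, m: 0 up, 0.008 fully pressed. From about 0.005 the tooth is under the floor and the ejector throws the fitted block out by about 22 mm; the tooth then stays down under the block until the block is clear of it.
- fitted: black filter block, 250 g: dovetail base 64 (x) x 56 wide (44 at its top) x 12 high; centred on it a housing 40 (x) x 30 (y), z 12 to 56, to pinch across its 30 mm; round steel collar (24 mm) 8 mm proud on top; round steel port tube 22 mm wide, 6 long on the housing's +x face. Origin: centre of underside. +x: port side, goes in first. Starts home in the dock, axes as the microscope's.
- new: black filter block, 250 g: dovetail base 64 (x) x 56 wide (44 at its top) x 12 high; centred on it a housing 40 (x) x 30 (y), z 12 to 56, to pinch across its 30 mm; square steel collar (24 x 24 mm) 8 mm proud on top; round steel port tube 22 mm wide, 6 long on the housing's +x face. Origin: centre of underside. +x: port side, goes in first. To be fitted; starts in a tray nest.
- new_port (a point): centre of the end of the port tube of the square-collared block, 26 mm along its +x, 36 mm over its underside.
- spare: black filter block, 250 g: dovetail base 64 (x) x 56 wide (44 at its top) x 12 high; centred on it a housing 40 (x) x 30 (y), z 12 to 56, to pinch across its 30 mm; round steel collar (24 mm) 8 mm proud on top; round steel port tube 22 mm wide, 6 long on the housing's +x face. Origin: centre of underside. +x: port side, goes in first. Must stay in its tray nest.
- tray: grey fixed tray, 92 (x) x 244 (y) mm, three nests in a row along y at y -80, 0, +80 mm, each 84 (x) x 76 (y) inside, floor 5 mm high, walls and dividers 4 mm thick and 14 mm high over the table. Origin: centre of the underside.
- mat: thin black rubber mat 66 (x) x 58 (y) x 2 mm, fixed, centred in the empty nest; origin at the centre of its underside, 5 mm over the table.
- bottle: white bottle, 60 mm diameter, 165 high, standing; origin: centre of its underside
- tipbox: clear box 75 x 110 x 55 mm; origin: centre of its underside
- dishes: clear round pot, 60 mm diameter, 45 high; origin: centre of its underside
- beaker: glass beaker, 68 mm diameter, 90 high; origin: centre of its underside
- slidebox: grey slide box 85 x 100 x 32 mm; origin: centre of its underside
- driver: screwdriver, 150 mm long, lying along its x, black handle to -x
- vial: amber glass jar, 32 mm diameter, 65 high; origin: centre of its underside
Mind the look-alikes: they are no part of the job. Leave any purple look-alike of the fitted alone.

How it is judged:
On the way, in this order (a step that is already met when the one before it is completed fails the run):
1. the catch is pressed and the fitted block is ejected off it (value of joint catch above 0.002 m and x of fitted in the frame of scope below -0.008 m), for 0.1 s.
2. the fitted block lies flat in the empty nest, let go (horizontal distance between fitted and mat below 0.025 m and z of fitted in the frame of mat between -0.003 and 0.006 m and angle between fitted's own z axis and vertical below 0.08 rad and linear speed of fitted below 0.02 m/s and contact force between the fingers and fitted below 0.1 N), for 0.2 s.
At the end, for the whole second after the job is handed in: New block home in the dock within 3 mm, flat, port to the microscope, catch up (under 2 mm down), let go, at rest; old block flat on the mat within 25 mm of its centre, let go, at rest; spare moved under 20 mm (all of step 2 and x of new in the frame of scope between -0.003 and 0.003 m and y of new in the frame of scope between -0.003 and 0.003 m and z of new in the frame of scope between 0.047 and 0.053 m and x of new_port in the frame of scope above 0.015 m and angle between the x axis of new and the x axis of scope, either way round below 0.06 rad and value of joint catch below 0.002 m and linear speed of new below 0.02 m/s and contact force between the fingers and new below 0.1 N and distance of spare from where it was at the start of the episode below 0.02 m); the robot touches nothing.
It fails at once if the spare block is moved 20 mm or more (distance of spare from where it was at the start of the episode above 0.02 m).
It fails at once if a bystander on the bench is moved 20 mm or more (distance of any of bottle, tipbox, dishes, beaker, slidebox, driver, vial from where it was at the start of the episode above 0.02 m).
It also fails if it takes over 72 s, if anything falls off the work surface, if the arm or the gripper's body presses on something with over 40 N, if the wrist force passes 120 N, or if a joint passes its speed limit or range.

## Robot

A 7-joint arm with a two-finger parallel gripper is mounted at the origin on the work surface. World frame = base frame: x ahead of the robot, y to its left, z up, the work surface at z = 0. Lengths are in m, angles in rad, forces in N, time in s.
With the tool pointing down it reaches from about 0.425 to 0.95 m from the base axis. Payload 16.7 kg.
Tool frame: the origin (TCP) lies midway between the tips of the shut fingers; the grasp point (between the pads) lies 19 mm behind it; z points along the fingers, y is the direction in which the jaws open and shut (so a half turn about z gives the same grasp; the last joint's range is limited). The gripper opens to 94 mm and grips with 3 to 60 N. Pads are 16 mm wide; open, the fingers measure 119 mm over their backs; the gripper's body (75 mm by 177 mm) begins 78 mm behind the grasp point.
Start: joints at [1.149, 0.426, 0.074, 1.606, -0.034, 1.111, -0.067], TCP at [0.181, -0.65, 0.182] pointing down, gripper open.
Joint ranges: [-2.85, 2.85], [-0.5, 2.14], [-1.23, 1.37], [0.21, 2.46], [-1.02, 4.16], [0.16, 2.05], [-2.73, 2.73]. Speed limits (rad/s): [1.89, 1.89, 2.39, 2.39, 3.01, 3.01, 3.01].

## Interface

Orientations are given as [roll, pitch, yaw] about the fixed x, y, z axes, in that order (R = Rz(yaw) Ry(pitch) Rx(roll)).
In Python, from bench import state, snapshot, ctrl gives the robot as it stands. The module is installed in compiled form; this text tells all that it offers.
- The arm moves only by the shell command python3 -m creep 'ROWS'. ROWS is text: rows parted by semicolons, each of 5 numbers parted by spaces: the shift along the tool's x, y, z in m, then the turn about the tool's z in rad, then the gripper's target within -1 to 1 (shut at 1, half-way at 0, fully open at -1). In form: x y z roll hand; .... A call has 1 to 5 rows; each row is the pose to reach, as a shift and turn from the pose measured when the call began, along the tool's axes at that moment; what a row does not reach only later rows make up. A row lasts 1/8 s, in which the tool goes at most 62.5 mm and 10.7 degrees, less where a joint would pass 70% of its speed; a pose out of reach is approached as far as the arm can. A call with a gripper value outside its range is refused whole. The fingers move at their own pace and stop on an object; the grip force is fixed at half the most. Time passes only in rows, so rows that repeat a pose let the fingers close. It gives the time, the measured TCP pose, the force and the opening at its end, in the units of the state.
- state(): the state, without advancing time (a new reading comes with each control period).
- snapshot(name): name is "scene" or "top" or "wrist"; returns a dict with "pixels" (384x512x3 uint8, blue, green, red), "fx", "fy", "cx", "cy" (pixels), "rvec" (rotation vector, rad) and "tvec" (3), from world to camera coordinates, as OpenCV has them; the wrist camera has in their place "T_tool_cam" (4x4, takes a point from camera to tool coordinates, whose origin is the TCP and whose axes are the flange's). Camera axes: x right, y down, z forward; pixel columns grow to the right and rows downward; lengths in m; the calibration is good to about 2 mm. A picture is of the moment at which its call begins: read the wrist's pose just before it. There is no depth.
- ctrl.sign_off(): hands the job in, once; it reports no verdict.
The state is a dict: "t": time; "joint_pos": joint angles; "qd": joint speeds; "effort": joint torques, N m; "ee_pos": TCP position; "orientation": TCP orientation; "wrist_force": force on the tool from outside, world axes, zero at the start; "wrist_torque": the same for the moment, N m; "opening": opening from 0.0 (shut) to 1.0 (fully open).
Only numpy, scipy, OpenCV 4.12 (cv2) and the standard library are available. Lean on these libraries where they do the work, as an engineer would, in place of code of your own. Each camera call takes 0.05 s, during which the arm holds its last target.

## Working session

There is one attempt and no reset: what is moved stays moved. The work goes in short steps, Python scripts to look and compute and a shell command to move; the robot and the scene stay as the last step left them, time stands still between calls to the robot, and variables do not carry over. Pictures are saved under pics/ and viewed, and the job is handed in when it is done.

```bash
mkdir -p pics; python3 - <<'E'
from bench import state,snapshot
import cv2
print(state())
for n in ("scene","top","wrist"):
    s=snapshot(n); cv2.imwrite(f"pics/{n}0.png",s["pixels"])
    print(n,{k:v for k,v in s.items() if k!="pixels"})
E
```

```text
{'t': 0.0, 'joint_pos': array([ 1.14951832,  0.42671402,  0.07382404,  1.606598  , -0.03407656,
        1.11079208, -0.06707494]), 'qd': array([-3.53940347e-04, -3.21667668e-04,  6.75467505e-04,  2.32663405e-03,
       -6.24559359e-04,  5.09541306e-04, -9.03852223e-06]), 'effort': array([-4.98778409e-04, -9.35819292e+01,  3.66744362e+00, -4.54192185e+01,
       -4.88865771e-02,  2.01952510e-02,  1.51145850e-04]), 'ee_pos': array([ 0.18105394, -0.6497866 ,  0.18159081]), 'orientation': array([-3.14034365e+00,  1.01185022e-04,  2.71806609e-01]), 'wrist_force': array([-0.00439108, -0.44291169,  0.47014563]), 'wrist_torque': array([-0.01161489, -0.0006461 , -0.0243502 ]), 'opening': 0.9991987397696538}
scene {'fx': 490.9943166016254, 'fy': 490.9943166016254, 'cx': 251.77730632858547, 'cy': 185.58679175551126, 'rvec': array([ 2.26977938,  1.15139068, -0.3919889 ]), 'tvec': array([-0.39660681, -0.26590885,  1.5607938 ])}
top {'fx': 481.772257206554, 'fy': 481.772257206554, 'cx': 252.42286727665177, 'cy': 186.2647519876632, 'rvec': array([ 2.19540243, -2.17661475,  0.08787567]), 'tvec': array([0.07585343, 0.54871322, 1.41220445])}
wrist {'fx': 267.2423315255518, 'fy': 267.2423315255518, 'cx': 254.23784355767387, 'cy': 194.3874202846588, 'T_tool_cam': array([[ 4.46839156e-04, -9.69165241e-01, -2.46411313e-01,
         7.20401308e-02],
       [ 9.99999385e-01,  6.83252395e-04, -8.73927369e-04,
         6.03306804e-05],
       [ 1.01534115e-03, -2.46410771e-01,  9.69164950e-01,
        -2.02862421e-01],
       [ 0.00000000e+00,  0.00000000e+00,  0.00000000e+00,
         1.00000000e+00]])}
```

View pics/scene0.png

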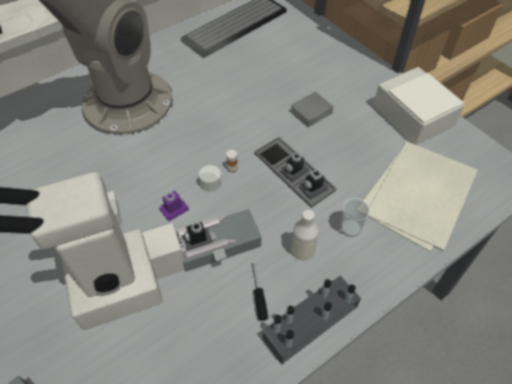

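View pics/top0.png

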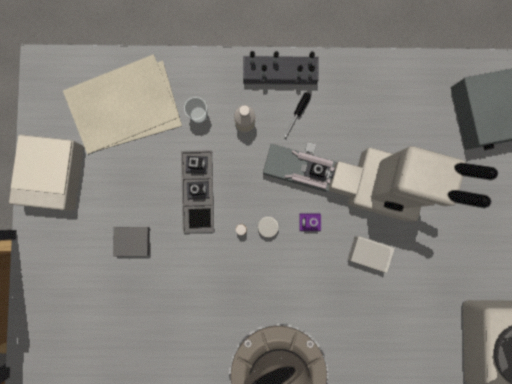

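View pics/wrist0.png

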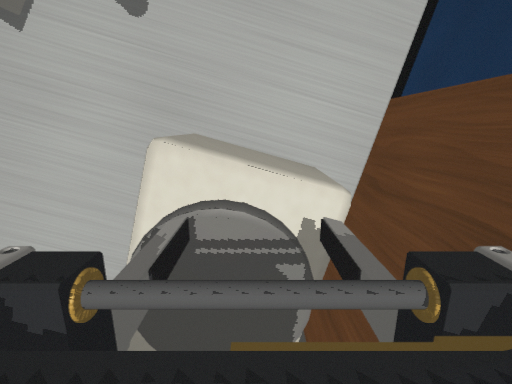

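```bash
cat > h.py <<'E'
import numpy as np,cv2
from bench import state,snapshot
from scipy.spatial.transform import Rotation as R
def cam(s,st=None):
    if 'rvec' in s:
        Rm=cv2.Rodrigues(np.array(s['rvec']))[0]; return Rm.T, -Rm.T@np.array(s['tvec'])
    T=np.array(s['T_tool_cam']); Rt=R.from_euler('xyz',st['orientation']).as_matrix()
    return Rt@T[:3,:3], Rt@T[:3,3]+st['ee_pos']
def ray(s,u,v,z,st=None):
    A,c=cam(s,st); d=A@np.array([(u-s['cx'])/s['fx'],(v-s['cy'])/s['fy'],1]); return c+d*(z-c[2])/d[2]
def proj(s,p,st=None):
    A,c=cam(s,st); q=A.T@(np.array(p)-c); return np.array([s['fx']*q[0]/q[2]+s['cx'],s['fy']*q[1]/q[2]+s['cy']])
def grab(n,name,crop=None,k=1):
    st=state(); s=snapshot(n); im=s['pixels']
    np.savez('pics/'+name+'.npz',im=im)
    if crop: u0,v0,u1,v1=crop; im=im[v0:v1,u0:u1]
    cv2.imwrite('pics/'+name+'.png',cv2.resize(im,None,fx=k,fy=k,interpolation=cv2.INTER_CUBIC))
    return s,st
E
python3 - <<'E'
from h import *
im=cv2.imread('pics/top0.png')
cv2.imwrite('pics/topA.png',cv2.resize(im[130:230,250:380],None,fx=6,fy=6,interpolation=cv2.INTER_CUBIC))
cv2.imwrite('pics/topB.png',cv2.resize(im[140:245,170:290],None,fx=5.7,fy=5.7,interpolation=cv2.INTER_CUBIC))
E
```

```text
(no output)
```

View pics/topA.png

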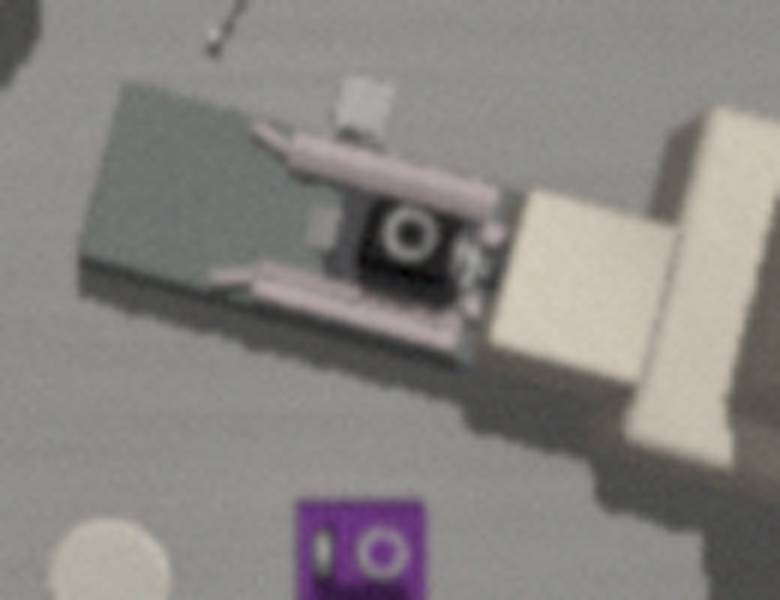

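View pics/topB.png

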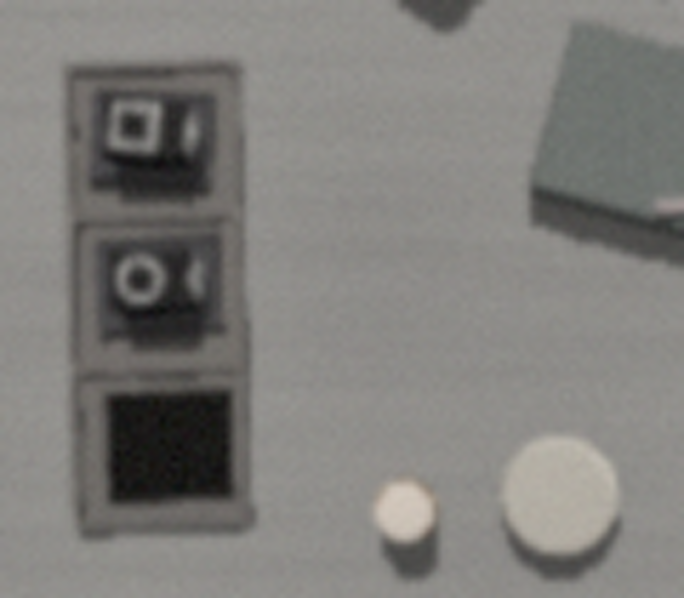

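```bash
python3 - <<'E'
from h import *
s=snapshot("top")
A=lambda x,y,z: ray(s,250+(x+.5)/6-.5,130+(y+.5)/6-.5,z)
B=lambda x,y,z: ray(s,170+(x+.5)/5.7-.5,140+(y+.5)/5.7-.5,z)
for n,f,l in [("apron c",A,[(120,82,.05),(80,262,.05)]),("collar",A,[(409,233,.114)]),("pad",A,[(364,105,.066)]),
 ("housing",A,[(528,190,.105),(680,225,.105),(637,383,.105),(492,342,.105)]),
 ("mat",B,[(108,395,.007),(228,390,.007),(235,497,.007),(113,503,.007)]),
 ("tray",B,[(68,65,.014),(240,62,.014),(252,530,.0),(83,535,.0)]),
 ("newcol",B,[(134,128,.069)]),("spcol",B,[(140,280,.069)])]:
    P=np.array([f(*q) for q in l]); print(n,P.round(4).tolist(),P.mean(0).round(4))
print(cam(s)[1])
E
```

```text
apron c [[0.6727, 0.0315, 0.05], [0.5842, 0.0504, 0.05]] [0.6284 0.041  0.05  ]
collar [[0.5925, -0.1007, 0.114]] [ 0.5925 -0.1007  0.114 ]
pad [[0.66, -0.0858, 0.066]] [ 0.66   -0.0858  0.066 ]
housing [[0.6143, -0.1578, 0.105], [0.5985, -0.2289, 0.105], [0.5242, -0.2082, 0.105], [0.5428, -0.1406, 0.105]] [ 0.5699 -0.1839  0.105 ]
mat [[0.4796, 0.2708, 0.007], [0.4827, 0.208, 0.007], [0.4268, 0.2035, 0.007], [0.4232, 0.2672, 0.007]] [0.4531 0.2374 0.007 ]
tray [[0.6528, 0.2941, 0.014], [0.6552, 0.2037, 0.014], [0.4096, 0.1949, 0.0], [0.4062, 0.2835, 0.0]] [0.5309 0.244  0.007 ]
newcol [[0.6129, 0.2523, 0.069]] [0.6129 0.2523 0.069 ]
spcol [[0.5359, 0.2479, 0.069]] [0.5359 0.2479 0.069 ]
[0.44108065 0.08818649 1.44873474]
```

```bash
python3 - <<'E'
from h import *
s=snapshot("top")
for u,v,z in [(390,203,.38),(455,205,.38),(488,205,.38),(490,170,.38),(386,213,.37),(420,218,.09),(355,248,.05),(350,268,.05),(393,270,.05)]: print(u,v,ray(s,u,v,z).round(3))
E
cat > go.py <<'E'
# prints tool-axis shift to reach world x y z and yaw(deg)
import sys
from h import *
def go(x,y,z,yaw):
    st=state(); Rt=R.from_euler('xyz',st['orientation']).as_matrix()
    d=Rt.T@(np.array([x,y,z])-st['ee_pos']); dy=np.deg2rad(yaw)-st['orientation'][2]
    dy=(dy+np.pi)%(2*np.pi)-np.pi
    print('shift',d.round(4),'roll',round(-dy,4),'| now',st['ee_pos'].round(4),np.rad2deg(st['orientation']).round(2),'t',round(st['t'],2),'op',round(st['opening'],3),'F',st['wrist_force'].round(2))
if __name__=='__main__': go(*map(float,sys.argv[1:]))
E
python3 go.py .3 -.38 .3 45; python3 go.py .45 -.1 .3 77
```

```text
390 203 [ 0.487 -0.224  0.38 ]
455 205 [ 0.483 -0.368  0.38 ]
488 205 [ 0.484 -0.442  0.38 ]
490 170 [ 0.562 -0.449  0.38 ]
386 213 [ 0.464 -0.217  0.37 ]
420 218 [ 0.457 -0.392  0.09 ]
355 248 [ 0.37  -0.217  0.05 ]
350 268 [ 0.312 -0.202  0.05 ]
393 270 [ 0.308 -0.326  0.05 ]
shift [ 0.187  -0.2283 -0.1179] roll -0.5136 | now [ 0.1811 -0.65    0.1819] [-179.97    0.     15.57] t 0.25 op 0.999 F [0.29 0.17 0.26]
shift [ 0.4066 -0.4577 -0.1178] roll -1.0721 | now [ 0.1811 -0.65    0.1819] [-179.97    0.     15.57] t 0.25 op 0.999 F [0.29 0.17 0.26]
```

```bash
python3 go.py .25 -.37 .32 45
```

```text
shift [ 0.1415 -0.2513 -0.1379] roll -0.5136 | now [ 0.1811 -0.65    0.1819] [-179.97    0.     15.57] t 0.25 op 0.999 F [0.29 0.17 0.26]
```

```bash
python3 -m creep '0.02 -0.035 -0.04 -0.1 -1; 0.05 -0.085 -0.08 -0.2 -1; 0.08 -0.14 -0.11 -0.3 -1; 0.11 -0.195 -0.138 -0.4 -1; 0.14 -0.25 -0.138 -0.51 -1'; python3 go.py .40 -.15 .32 70;python3 go.py .50 -.03 .25 77
```

```text
t: 0.88
ee_pos: [0.245, -0.3897, 0.3195]
orientation: [3.14, 0.0, 0.785]
wrist_force: [0.4, 0.3, 0.7]
opening: 1.0
shift [ 0.2791 -0.06   -0.0007] roll -0.4369 | now [ 0.245  -0.3897  0.3195] [1.7989e+02 2.0000e-02 4.4970e+01] t 0.88 op 1.0 F [0.41 0.32 0.69]
shift [ 0.4347 -0.0744  0.0693] roll -0.559 | now [ 0.245  -0.3897  0.3195] [1.7989e+02 2.0000e-02 4.4970e+01] t 0.88 op 1.0 F [0.41 0.32 0.69]
```

```bash
python3 -m creep '0.056 -0.012 0 -0.09 -1; 0.112 -0.024 0 -0.18 -1; 0.168 -0.036 0 -0.27 -1; 0.224 -0.048 0 -0.36 -1; 0.28 -0.06 0 -0.44 -1'; python3 go.py .59 -.07 .25 77
```

```text
t: 1.5
ee_pos: [0.4013, -0.1477, 0.3196]
orientation: [3.139, 0.001, 1.227]
wrist_force: [1.4, 0.1, -0.3]
opening: 1.001
shift [0.1368 0.1513 0.0698] roll -0.1164 | now [ 0.4013 -0.1477  0.3196] [1.7986e+02 8.0000e-02 7.0330e+01] t 1.5 op 1.001 F [ 1.41  0.07 -0.32]
```

```bash
python3 -m creep '0.06 0.01 0 -0.06 -1; 0.09 0.05 0.02 -0.12 -1; 0.12 0.1 0.05 -0.12 -1; 0.137 0.151 0.07 -0.12 -1; 0.137 0.151 0.07 -0.12 -1'; python3 - <<'E'
from h import *
s,st=grab("wrist","w1",None,1.5)
print(st['ee_pos'],st['orientation'])
E
```

```text
t: 2.12
ee_pos: [0.591, -0.0691, 0.2456]
orientation: [-3.138, -0.0, 1.348]
wrist_force: [-0.5, 0.6, 1.3]
opening: 0.997
[ 0.591032   -0.06911954  0.24563117] [-3.13794184e+00 -2.62513333e-04  1.34821087e+00]
```

View pics/w1.png

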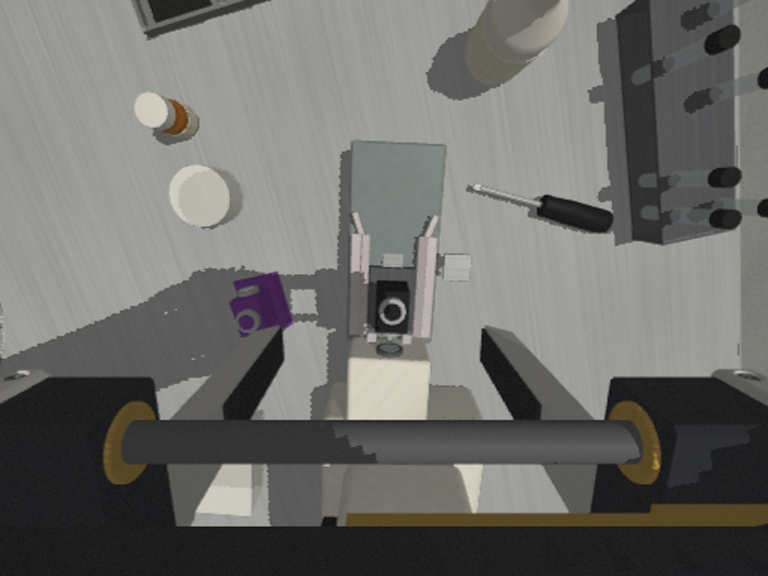

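```bash
python3 - <<'E'
from h import *
im=np.load('pics/w1.npz')['im']
cv2.imwrite('pics/w1z.png',cv2.resize(im[85:245,215:325],None,fx=3.7*1,fy=3.7,interpolation=cv2.INTER_CUBIC))
s=snapshot("wrist");st=state()
W=lambda x,y,z: ray(s,(x+.5)/1.5-.5,(y+.5)/1.5-.5,z,st)
for n,x,y,z in [("aL",352,141,.05),("aR",445,145,.05),("col",392,311,.114),("pad",457,267,.066),("hL",348,355,.105),("hR",430,355,.105)]: print(n,W(x,y,z).round(4))
E
```

```text
aL [0.5885 0.0503 0.05  ]
aR [0.6734 0.0274 0.05  ]
col [ 0.592  -0.1022  0.114 ]
pad [ 0.6616 -0.087   0.066 ]
hL [ 0.5426 -0.1377  0.105 ]
hR [ 0.6169 -0.1545  0.105 ]
```

View pics/w1z.png

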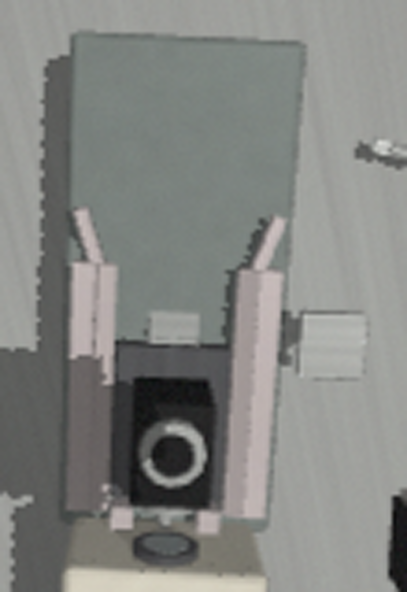

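```bash
python3 - <<'E'
from h import *
s=snapshot("wrist");st=state()
W=lambda x,y,z: ray(s,215+(x+.5)/3.7-.5,85+(y+.5)/3.7-.5,z,st)
for n,a,b,z in [("rail out",(282,270),(267,518),.064),("rail in",(238,270),(224,515),.064),("apR",(303,43),(295,215),.05),("apL",(72,33),(70,205),.05),("apF",(72,33),(303,43),.05),("railface",(70,265),(117,265),.064),("railfR",(238,270),(282,270),.064),("hous",(66,568),(267,572),.105)]:
    p,q=W(*a,z),W(*b,z);d=q-p;print(n,p.round(4),q.round(4),np.rad2deg(np.arctan2(d[1],d[0])).round(2),np.linalg.norm(d).round(4))
E
```

```text
rail out [ 0.6481 -0.0543  0.064 ] [ 0.6226 -0.1545  0.064 ] -104.29 0.1034
rail in [ 0.6313 -0.0505  0.064 ] [ 0.6054 -0.1492  0.064 ] -104.73 0.102
apR [0.6739 0.0274 0.05  ] [ 0.6589 -0.0359  0.05  ] -103.34 0.065
apL [0.5882 0.0505 0.05  ] [ 0.5719 -0.0121  0.05  ] -104.53 0.0647
apF [0.5882 0.0505 0.05  ] [0.6739 0.0274 0.05  ] -15.08 0.0888
railface [ 0.5676 -0.0341  0.064 ] [ 0.5855 -0.0382  0.064 ] -12.77 0.0184
railfR [ 0.6313 -0.0505  0.064 ] [ 0.6481 -0.0543  0.064 ] -12.77 0.0173
hous [ 0.5427 -0.1411  0.105 ] [ 0.6167 -0.1595  0.105 ] -14.02 0.0762
```

```bash
python3 go.py .6625 -.087 .09 75.7
```

```text
shift [-0.0006  0.0749  0.1602] roll 0.0265 | now [ 0.5893 -0.0695  0.25  ] [1.7988e+02 1.0000e-01 7.7220e+01] t 2.27 op 1.0 F [-1.21  0.01  1.07]
```

```bash
python3 - <<'E'
from h import *
s=snapshot("wrist");im=s['pixels']
cv2.imwrite('pics/w2z.png',cv2.resize(im[85:245,215:325],None,fx=3.7,fy=3.7,interpolation=cv2.INTER_CUBIC))
E
```

```text
(no output)
```

View pics/w2z.png

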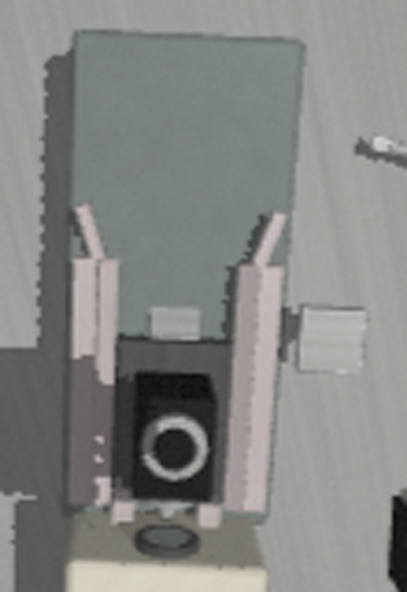

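```bash
python3 - <<'E'
from h import *
st=state();s=snapshot("wrist")
W=lambda x,y,z: ray(s,215+(x+.5)/3.7-.5,85+(y+.5)/3.7-.5,z,st)
x=np.array([-.247,-.969,0]);y=np.array([.969,-.247,0])
for n,l,z,ox,oy in [("apF",[(75,30),(302,41)],.05,-150,0),("railF",[(73,259),(280,266)],.064,-64,0),("hous",[(66,560),(267,564)],.105,45,0),("col",[(175,447)],.114,0,0),("pad",[(333,339)],.066,-36,62)]:
    P=np.array([W(*q,z) for q in l]);m=P.mean(0);print(n,P.round(4)[:,:2].tolist(),'origin',(m-ox/1e3*x-oy/1e3*y).round(4), np.rad2deg(np.arctan2(*(P[-1]-P[0])[1::-1])).round(2))
E
```

```text
apF [[0.5897, 0.0511], [0.674, 0.0279]] origin [ 0.5948 -0.1059  0.05  ] -15.37
railF [[0.5694, -0.0324], [0.6479, -0.0531]] origin [ 0.5928 -0.1048  0.064 ] -14.72
hous [[0.5435, -0.1384], [0.6174, -0.157]] origin [ 0.5915 -0.1041  0.105 ] -14.07
col [[0.5936, -0.1013]] origin [ 0.5936 -0.1013  0.114 ] 0.0
pad [[0.6628, -0.0859]] origin [ 0.5938 -0.1054  0.066 ] 0.0
```

```bash
python3 -m creep '0 0.025 0 0.02 1; 0 0.055 0.03 0.02 1; 0 0.075 0.08 0.02 1; 0 0.075 0.13 0.02 1; 0 0.075 0.16 0.02 1'; python3 -m creep '0 0 0 0 1; 0 0 0 0 1'; python3 go.py .6625 -.086 .075 75.7;  python3 - <<'E'
from h import *
grab("wrist","w3",None,1.5)
E
```

```text
t: 3.0
ee_pos: [0.6619, -0.0876, 0.0902]
orientation: [3.138, 0.003, 1.327]
wrist_force: [0.6, 0.3, 0.4]
opening: 0.501
t: 3.25
ee_pos: [0.6626, -0.0879, 0.0926]
orientation: [3.135, 0.003, 1.326]
wrist_force: [0.8, 0.5, 0.8]
opening: 0.289
shift [ 0.0019 -0.0007  0.0176] roll 0.0051 | now [ 0.6626 -0.0879  0.0926] [1.7963e+02 1.7000e-01 7.5990e+01] t 3.25 op 0.289 F [0.85 0.52 0.78]
```

View pics/w3.png

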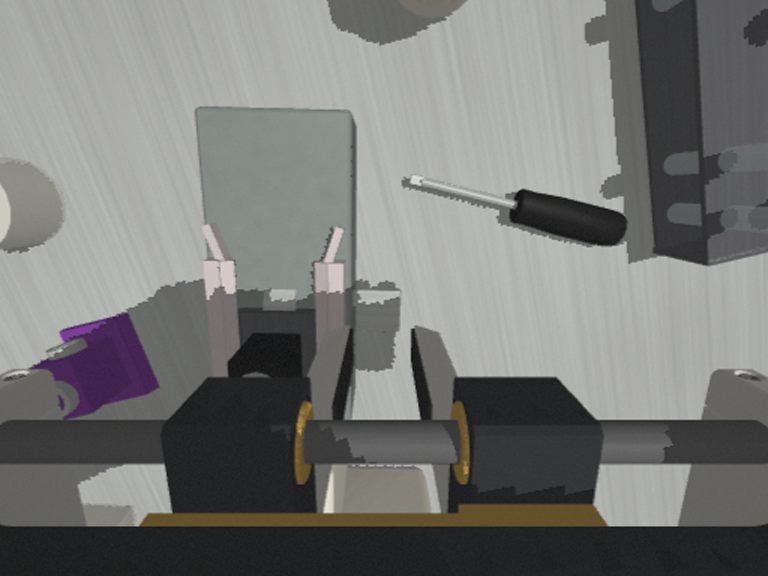

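```bash
python3 -m creep '0 0 0 0 1; 0 0 0 0 1; 0.002 -0.001 0.005 0 1; 0.002 -0.001 0.01 0 1;  0.002 -0.001 0.014 0 1';  python3 - <<'E'
from h import *
s,st=grab("wrist","w4",None,1.5); print(st['ee_pos'],st['opening'],proj(s,st['ee_pos'],st)*1.5)
E
```

```text
t: 3.92
ee_pos: [0.6623, -0.0857, 0.0781]
orientation: [3.135, 0.003, 1.326]
wrist_force: [-0.1, 0.3, -0.4]
opening: 0.003
[ 0.66225329 -0.08569136  0.07810736] 0.003352873793646547 [380.20225358 328.25794703]
```

View pics/w4.png

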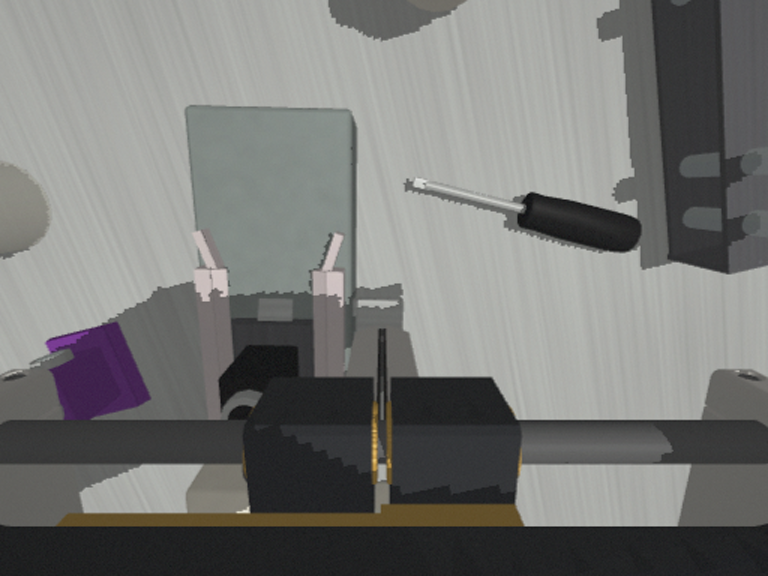

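```bash
python3 - <<'E'
from h import *
st=state();s=snapshot("wrist")
p=st['ee_pos'].copy();p[2]=.066;print(proj(s,p,st)*1.5)
x=np.array([-.247,-.969,0])
for k in(-13,13):print(proj(s,p+x*k/1e3,st)*1.5)
E
```

```text
[380.15419627 321.29060551]
[380.26902896 299.01134956]
[380.04260615 342.94075496]
```

```bash
python3 - <<'E'
import numpy as np,cv2
im=np.load('pics/w4.npz')['im']
cv2.imwrite('pics/w4z.png',cv2.resize(im[170:260,190:300],None,fx=6,fy=6,interpolation=cv2.INTER_CUBIC))
E
```

```text
(no output)
```

View pics/w4z.png

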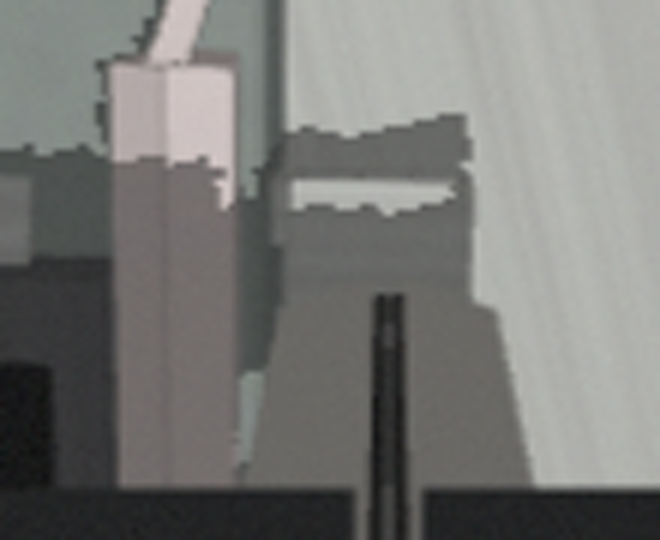

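```bash
python3 -m creep '0 0 0.008 0 1; 0 0 0.013 0 1; 0 0 0.017 0 1; 0 0 0.02 0 1; 0 0 0.02 0 1';  python3 - <<'E'
from h import *
s,st=grab("wrist","w5",None,1.5); print(st['ee_pos'],st['wrist_force'])
E
```

```text
t: 4.65
ee_pos: [0.6621, -0.0858, 0.0578]
orientation: [3.136, 0.003, 1.326]
wrist_force: [0.3, -0.8, -0.3]
opening: 0.004
[ 0.66212288 -0.08582724  0.05776215] [ 0.3358187  -0.7812264  -0.31386458]
```

View pics/w5.png

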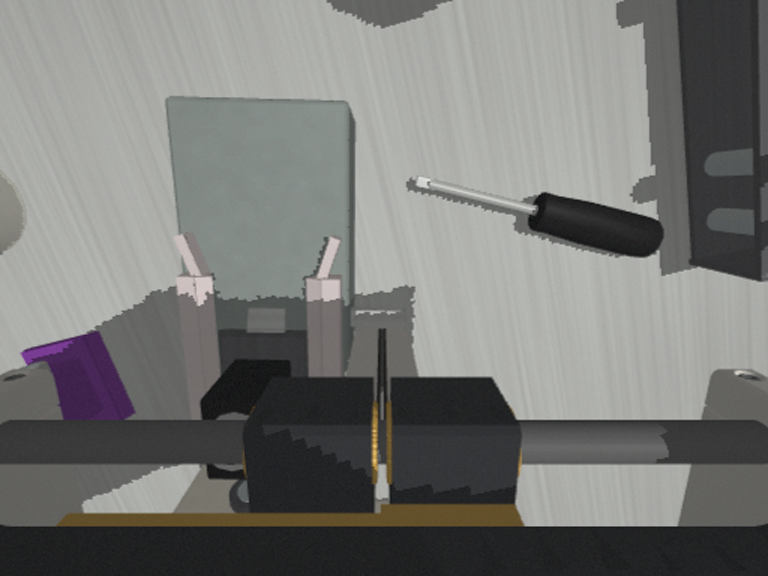

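```bash
python3 - <<'E'
from h import *
im=np.load('pics/w5.npz')['im']
cv2.imwrite('pics/w5z.png',cv2.resize(im[170:260,190:300],None,fx=6,fy=6,interpolation=cv2.INTER_CUBIC))
st=state();s=snapshot("wrist");print(st['ee_pos'],st['wrist_force'])
for u,v in[(355,312),(412,312)]: print([ray(s,u/1.5,v/1.5,z,st).round(4)[:2] for z in(.058,.066)])
E
```

```text
[ 0.66223364 -0.08584078  0.05798796] [-0.68880805  0.40958474 -0.00486519]
[array([ 0.6515, -0.0738]), array([ 0.6526, -0.0715])]
[array([ 0.6808, -0.0811]), array([ 0.6807, -0.0785])]
```

View pics/w5z.png

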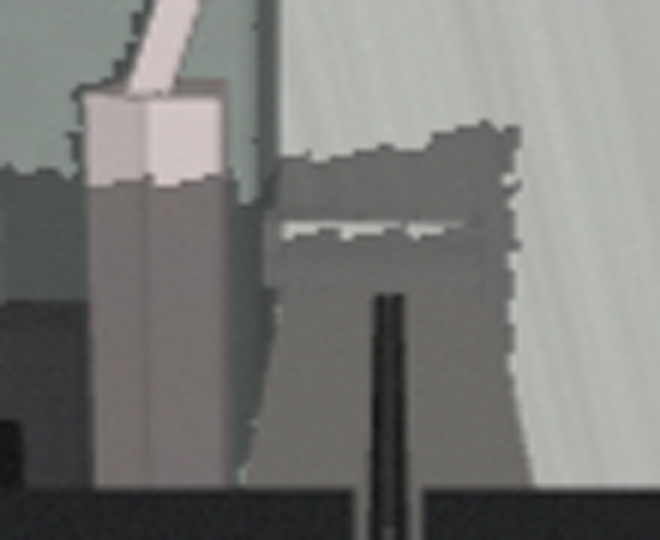

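```bash
python3 -m creep '0 0 0.002 0 1; 0 0 0.004 0 1; 0 0 0.004 0 1'; python3 -m creep '0 0 0.002 0 1; 0 0 0.004 0 1; 0 0 0.004 0 1'
```

```text
t: 5.12
ee_pos: [0.6622, -0.0859, 0.0539]
orientation: [3.136, 0.003, 1.326]
wrist_force: [0.2, 0.0, -0.2]
opening: 0.007
t: 5.5
ee_pos: [0.6621, -0.0859, 0.0496]
orientation: [3.136, 0.003, 1.326]
wrist_force: [0.1, -0.8, 0.0]
opening: 0.008
```

```bash
python3 - <<'E'
from h import *
s,st=grab("scene","s6",(150,180,280,290),6); print(proj(s,st['ee_pos']))
for p in [(.6625,-.086,.066)]: print(proj(s,p))
s,st=grab("wrist","w6",(190,170,320,260),6)
E
```

```text
[219.57279283 257.94190039]
[219.21029946 254.75788085]
```

View pics/s6.png

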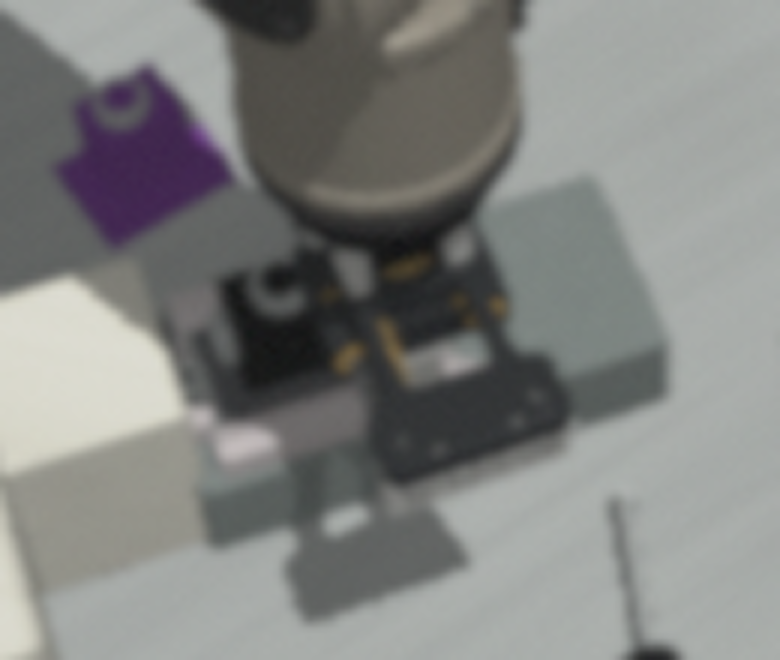

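View pics/w6.png

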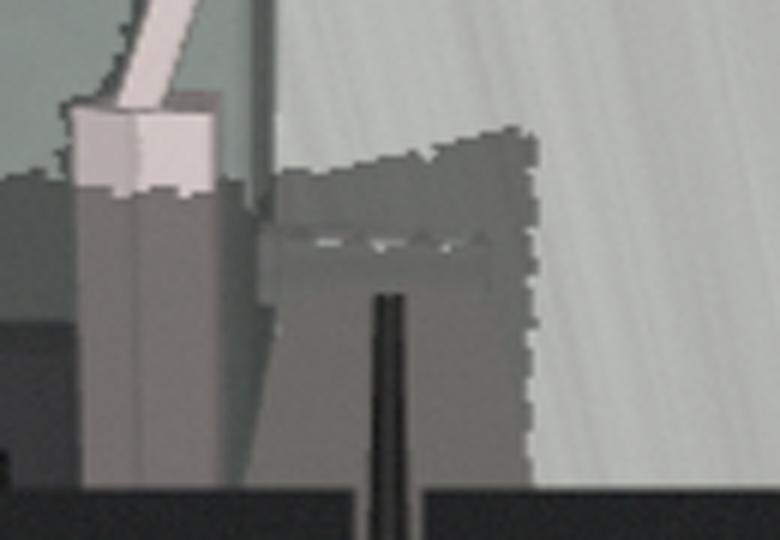

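```bash
python3 - <<'E'
from h import *
st=state();s=snapshot("wrist")
print(st['ee_pos'],st['wrist_force'],st['wrist_torque'],st['effort'])
x=np.array([-.25,-.968,0]);y=np.array([.968,-.25,0])
for z in(.066,.058,.05):
    c=np.array([.6625,-.086,z]); print(z,[(proj(s,c+a*x*.013+b*y*.013,st)).round(1).tolist() for a,b in((-1,-1),(-1,1),(1,-1),(1,1))], proj(s,st['ee_pos'],st))
im=s['pixels']
cl=cv2.createCLAHE(4,(4,4)).apply(cv2.cvtColor(im,cv2.COLOR_BGR2GRAY))
cv2.imwrite('pics/w7.png',cv2.resize(cl[190:260,210:310],None,fx=7,fy=7,interpolation=cv2.INTER_NEAREST))
E
```

```text
[ 0.66221054 -0.08587601  0.04989363] [-0.34375347  0.39812664 -0.98110533] [-0.00941336 -0.02663297  0.03133009] [ 1.59410833e-03 -1.00237241e+02 -1.11748034e+01 -3.81929183e+01
 -1.22592563e-02 -4.61352943e-02 -3.99711003e-03]
0.066 [[236.3, 209.4], [271.9, 209.6], [236.6, 242.3], [271.0, 242.5]] [253.46844549 218.83839682]
0.058 [[236.9, 206.2], [271.1, 206.4], [237.2, 238.0], [270.3, 238.2]] [253.46844549 218.83839682]
0.05 [[237.5, 203.3], [270.5, 203.5], [237.7, 234.0], [269.7, 234.2]] [253.46844549 218.83839682]
```

View pics/w7.png

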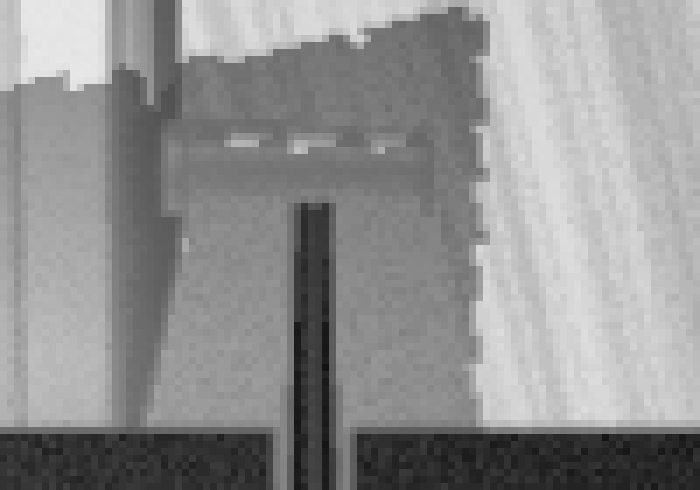

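```bash
python3 -m creep '0 0 -0.03 0 1; 0 0 -0.06 0 1; -0.03 0 -0.08 0 1; -0.06 0 -0.08 0 1; -0.06 0 -0.08 0 1';python3 -m creep '0 0 0 0 1; 0 0 0 0 1'; python3 - <<'E'
from h import *
s,st=grab("wrist","w8",(190,80,320,260),4.4); print(st['ee_pos'],st['orientation'])
E
```

```text
t: 6.28
ee_pos: [0.6468, -0.1469, 0.1303]
orientation: [3.135, 0.004, 1.323]
wrist_force: [-0.6, -0.1, -0.6]
opening: 0.002
t: 6.52
ee_pos: [0.6469, -0.1461, 0.1302]
orientation: [3.136, 0.004, 1.323]
wrist_force: [0.7, -0.4, -0.5]
opening: 0.004
[ 0.64691255 -0.14607726  0.13024425] [3.1355823  0.00398778 1.32349455]
```

View pics/w8.png

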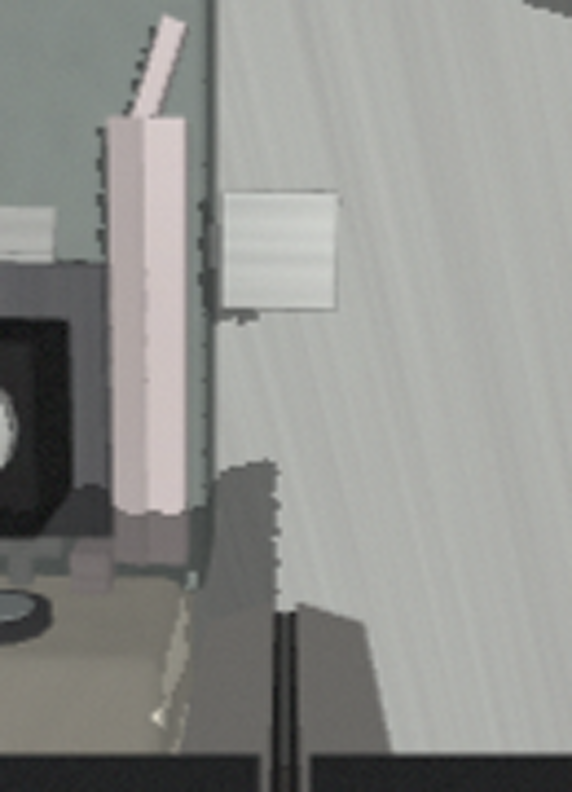

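```bash
python3 - <<'E'
from h import *
s=snapshot("wrist");st=state()
for a,b in((222,190),(337,190),(337,310),(222,310),(279.5,250)):
  u=190+(a+.5)/4.4-.5;v=80+(b+.5)/4.4-.5
  print([ray(s,u,v,z,st).round(4)[:2].tolist() for z in (.03,.05,.066)])
E
python3 go.py .6625 -.086 .08 75.6
```

```text
[[0.6514, -0.0695], [0.6522, -0.0699], [0.6529, -0.0702]]
[[0.6791, -0.0764], [0.6781, -0.0764], [0.6773, -0.0763]]
[[0.6722, -0.1052], [0.6717, -0.1032], [0.6713, -0.1017]]
[[0.6438, -0.098], [0.6451, -0.0965], [0.6462, -0.0954]]
[[0.6617, -0.0871], [0.6618, -0.0863], [0.662, -0.0857]]
shift [0.0622 0.0001 0.05  ] roll 0.0043 | now [ 0.6469 -0.146   0.1302] [179.66   0.23  75.85] t 6.62 op 0.004 F [ 0.45 -0.11 -0.43]
```

```bash
python3 -m creep '0.03 0 0 0.004 1; 0.062 0 0.02 0.004 1; 0.062 0 0.05 0.004 1; 0.062 0 0.07 0.004 1; 0.062 0 0.075 0.004 1'; python3 -m creep '0 0 0.003 0 1; 0 0 0.006 0 1;0 0 0.006 0 1'; python3 -m creep '0 0 0.002 0 1; 0 0 0.004 0 1;0 0 0.004 0 1'; python3 -m creep '0 0 0.002 0 1; 0 0 0.004 0 1;0 0 0.004 0 1'
```

```text
t: 7.25
ee_pos: [0.6617, -0.0865, 0.0537]
orientation: [3.137, 0.004, 1.319]
wrist_force: [-0.3, 0.1, 0.1]
opening: 0.005
t: 7.62
ee_pos: [0.6619, -0.0867, 0.048]
orientation: [3.137, 0.004, 1.319]
wrist_force: [0.0, -0.1, 0.4]
opening: 0.005
t: 8.0
ee_pos: [0.6618, -0.0868, 0.0439]
orientation: [3.137, 0.004, 1.319]
wrist_force: [0.3, 0.3, -0.3]
opening: 0.006
t: 8.38
ee_pos: [0.662, -0.0867, 0.0399]
orientation: [3.137, 0.004, 1.319]
wrist_force: [0.6, 1.0, 1.5]
opening: 0.005
```

```bash
python3 - <<'E'
from h import *
s,st=grab("top","t9",(230,110,370,220),5); print(proj(s,st['ee_pos']),st['wrist_force'])
s,st=grab("wrist","w9",(190,150,320,270),6)
E
```

```text
[309.45408024 147.7775493 ] [0.55829989 1.01577469 1.45144822]
```

View pics/t9.png

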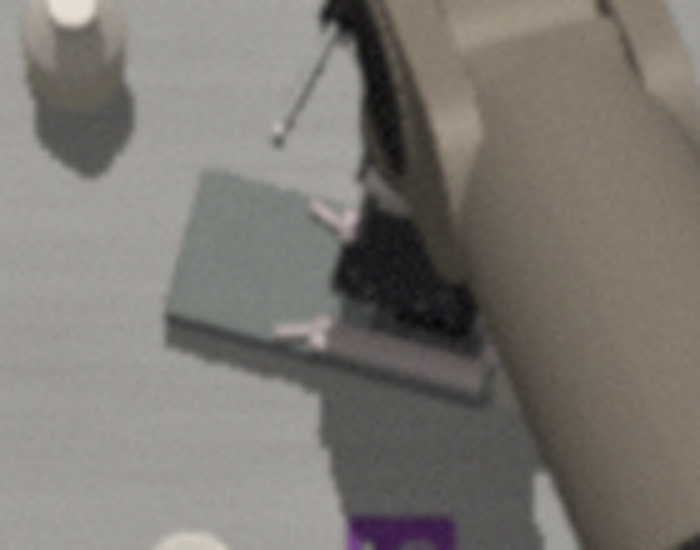

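View pics/w9.png

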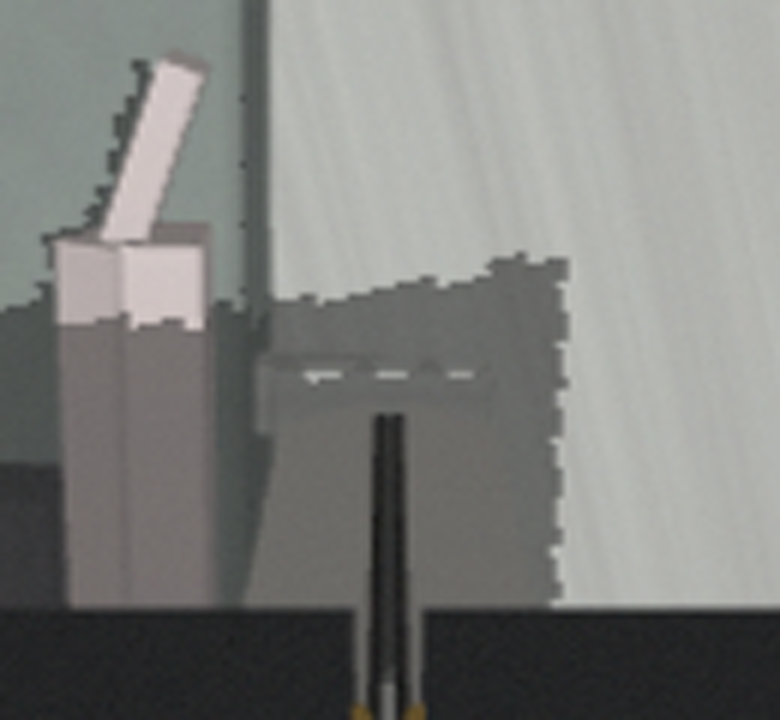

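```bash
python3 -m creep '0 0 0.002 0 1; 0 0 0.004 0 1;0 0 0.004 0 1';python3 -m creep '0 0 0.002 0 1; 0 0 0.003 0 1;0 0 0.003 0 1'; python3 - <<'E'
from h import *
print(state()['effort'])
s,st=grab("wrist","w10",(190,150,320,270),6)
s,st=grab("scene","s10",(150,180,280,290),6)
E
```

```text
t: 8.85
ee_pos: [0.6619, -0.0868, 0.0357]
orientation: [3.137, 0.004, 1.319]
wrist_force: [0.9, -0.3, 3.3]
opening: 0.005
t: 9.22
ee_pos: [0.6623, -0.0868, 0.0344]
orientation: [3.136, 0.005, 1.319]
wrist_force: [-7.7, -0.0, 24.2]
opening: 0.002
[-6.04822487e-01 -8.68422532e+01 -9.04382855e+00 -3.37914777e+01
  6.15441687e-01 -2.89552286e+00 -8.88042210e-03]
```

View pics/w10.png

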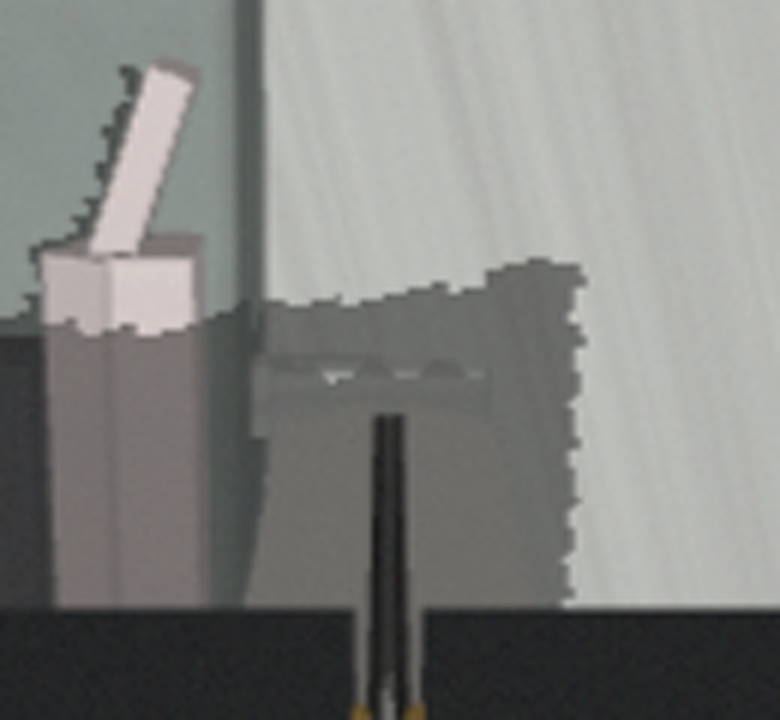

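View pics/s10.png

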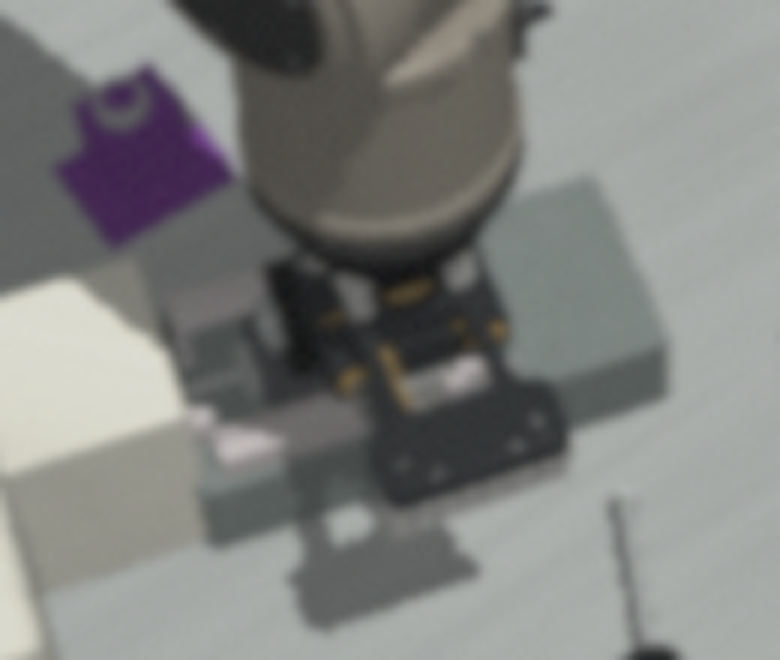

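```bash
python3 -m creep '0 0 -0.03 0 1; 0 0 -0.08 0 1; -0.03 -0.03 -0.11 0 -0.2; -0.06 -0.06 -0.13 0 -0.2; -0.06 -0.06 -0.13 0 -0.2';python3 -m creep '0 0 0 0 -0.2; 0 0 0 0 -0.2; 0 0 0 0 -0.2'; python3 - <<'E'
from h import *
s,st=grab("wrist","w11",(170,80,310,260),4.3); print(st['ee_pos'],st['orientation'],st['opening'])
E
```

```text
t: 9.95
ee_pos: [0.5873, -0.1317, 0.1659]
orientation: [3.134, 0.006, 1.316]
wrist_force: [0.4, 0.6, -0.6]
opening: 0.29
t: 10.32
ee_pos: [0.5876, -0.131, 0.1653]
orientation: [3.135, 0.006, 1.317]
wrist_force: [0.0, -0.0, 0.7]
opening: 0.587
[ 0.58757136 -0.13095285  0.16529154] [3.13524993 0.00601788 1.31705392] 0.5869711646713701
```

View pics/w11.png

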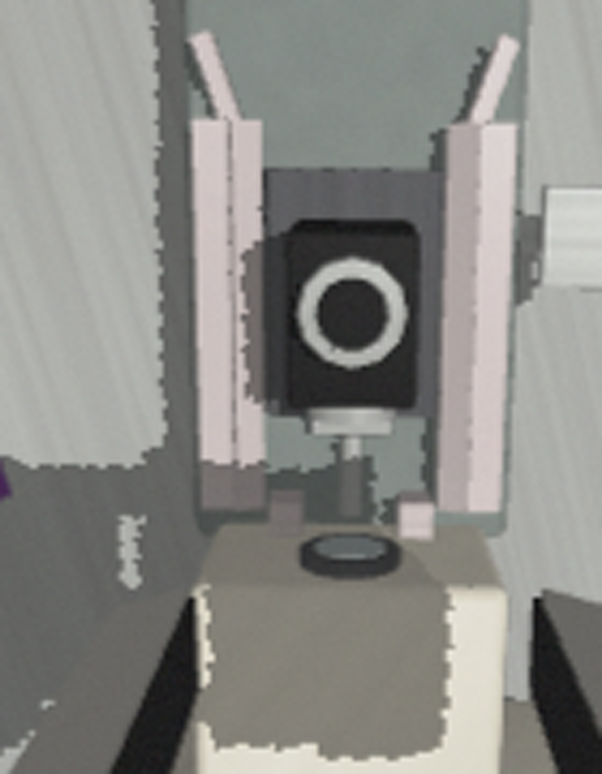

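```bash
python3 - <<'E'
from h import *
st=state();s=snapshot("wrist");print(st['ee_pos'])
W=lambda a,b,z: ray(s,170+(a+.5)/4.3-.5,80+(b+.5)/4.3-.5,z,st).round(4)[:2].tolist()
print('col',W(352,312,.114),'hous top',W(290,222,.106),W(416,222,.106),W(290,408,.106),W(416,408,.106))
print('railF',W(190,122,.064),W(517,125,.064),'railE',W(200,510,.064),W(503,512,.064),'pad',W(543,187,.066))
E
python3 go.py .598 -.085 .06 75.6
```

```text
[ 0.58753386 -0.13101382  0.16536802]
col [0.5979, -0.0841] hous top [0.5894, -0.0622] [0.6165, -0.0692] [0.5783, -0.1025] [0.6064, -0.1099]
railF [0.569, -0.0326] [0.6486, -0.0539] railE [0.5426, -0.1304] [0.6228, -0.1519] pad [0.6515, -0.0703]
shift [ 0.048  -0.0021  0.1051] roll -0.0027 | now [ 0.5875 -0.1311  0.1654] [179.63   0.35  75.44] t 10.43 op 0.597 F [-0.99  0.2   0.36]
```

```bash
python3 -m creep '0.024 -0.001 0 0 -0.2; 0.048 -0.002 0.01 0.006 -0.2; 0.048 -0.002 0.05 0.006 -0.2; 0.048 -0.002 0.08 0.006 -0.2; 0.048 -0.002 0.085 0.006 -0.2'; python3 go.py .598 -.085 .051 75.1; python3 - <<'E'
from h import *
s,st=grab("wrist","w12",(130,120,380,300),3)
s,st=grab("scene","s12",(150,180,280,290),6)
E
```

```text
t: 11.05
ee_pos: [0.5969, -0.0844, 0.0782]
orientation: [3.138, 0.006, 1.311]
wrist_force: [-0.2, -0.0, 0.8]
opening: 0.599
shift [-0.0001  0.0012  0.0273] roll 0.0006 | now [ 0.5969 -0.0844  0.0782] [179.82   0.35  75.13] t 11.05 op 0.599 F [-0.19 -0.03  0.85]
```

View pics/w12.png

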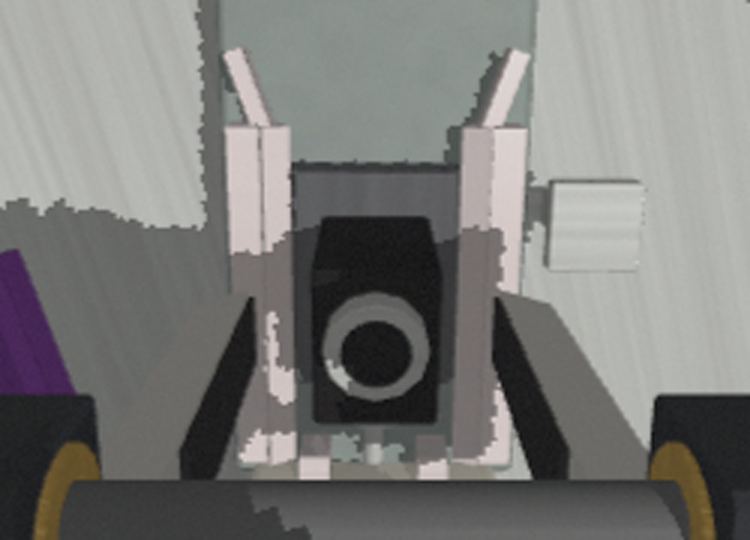

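View pics/s12.png

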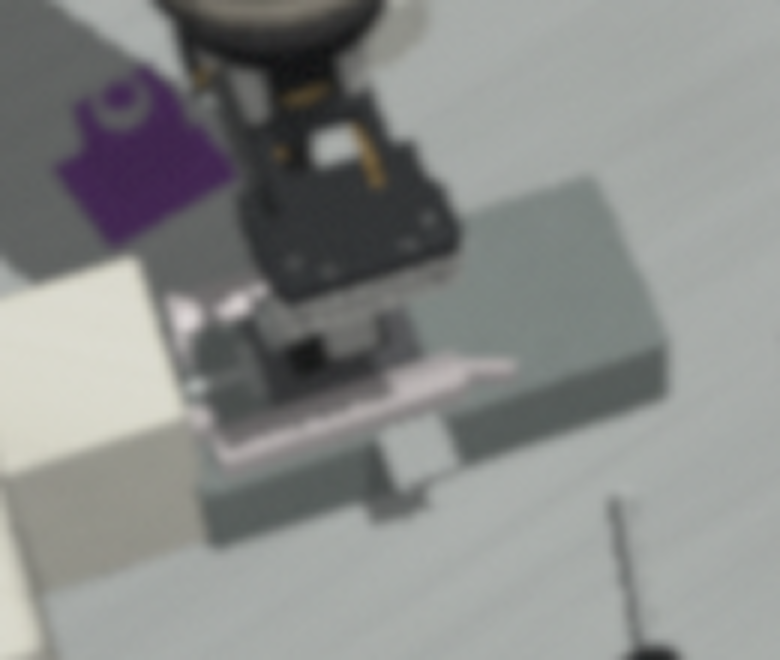

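```bash
python3 -m creep '0 0.001 0.012 0 -0.2; 0 0.001 0.02 0 -0.2; 0 0.001 0.027 0 -0.2; 0 0.001 0.027 0 1; 0 0.001 0.027 0 1'; python3 -m creep '0 0 0 0 1; 0 0 0 0 1; 0 0 0 0 1; 0 0 0 0 1'; python3 - <<'E'
from h import *
s,st=grab("wrist","w13",(130,120,380,300),3)
E
```

```text
t: 11.78
ee_pos: [0.5993, -0.085, 0.0534]
orientation: [3.135, 0.006, 1.311]
wrist_force: [-0.1, -0.5, -0.2]
opening: 0.423
t: 12.28
ee_pos: [0.599, -0.0847, 0.0535]
orientation: [3.136, 0.006, 1.311]
wrist_force: [-5.2, 2.7, 3.6]
opening: 0.315
```

View pics/w13.png

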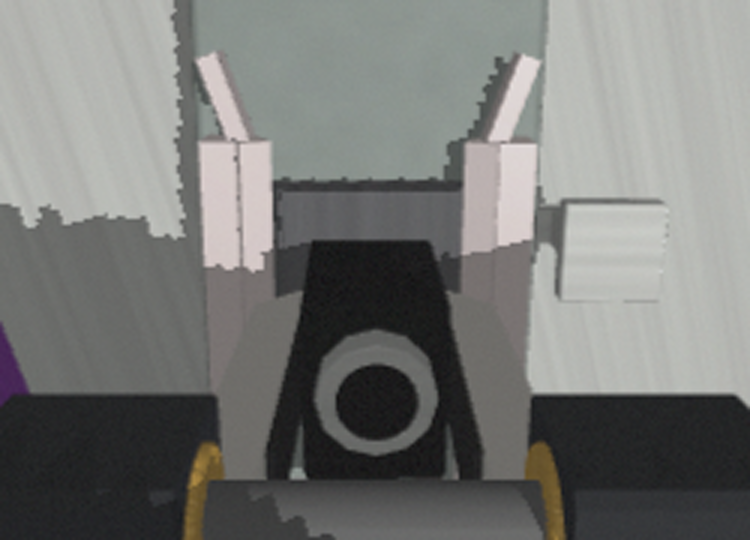

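```bash
python3 -m creep '0 -0.001 0 0 1; 0.015 -0.001 0 0 1; 0.03 -0.001 0 0 1; 0.045 -0.001 0 0 1; 0.06 -0.001 0 0 1'; python3 go.py .624 .014 .0535 75.1
```

```text
t: 12.95
ee_pos: [0.6138, -0.025, 0.0531]
orientation: [3.136, 0.006, 1.312]
wrist_force: [0.2, -2.0, 0.7]
opening: 0.32
shift [ 0.0403 -0.0001 -0.0006] roll 0.0013 | now [ 0.6138 -0.025   0.0531] [179.68   0.33  75.17] t 12.95 op 0.32 F [ 0.22 -1.96  0.71]
```

```bash
python3 -m creep '0.02 0 0 0 1; 0.043 0 0 0 1; 0.044 0 -0.02 0 1; 0.044 0 -0.06 0 1; 0.044 0 -0.1 0 1'; python3 go.py .50 .17 .16 85;  python3 go.py .455 .20 .16 93
```

```text
t: 13.58
ee_pos: [0.6244, 0.0184, 0.155]
orientation: [3.136, 0.005, 1.312]
wrist_force: [-0.1, -0.0, -1.9]
opening: 0.313
shift [ 0.1147 -0.159  -0.0065] roll -0.1713 | now [0.6244 0.0184 0.155 ] [179.68   0.31  75.18] t 13.57 op 0.313 F [-0.09 -0.04 -1.88]
shift [ 0.1322 -0.2102 -0.0069] roll -0.311 | now [0.6244 0.0184 0.155 ] [179.68   0.31  75.18] t 13.57 op 0.313 F [-0.09 -0.04 -1.88]
```

```bash
python3 -m creep '0.02 -0.04 -0.005 -0.06 1; 0.04 -0.08 -0.005 -0.12 1; 0.06 -0.12 -0.005 -0.18 1; 0.07 -0.16 -0.005 -0.24 1; 0.075 -0.195 -0.005 -0.31 1'; python3 -m creep '0 0 0 0 1; 0 0 0 0 1'; python3 - <<'E'
from h import *
s,st=grab("wrist","w14",None,1.5); print(st['ee_pos'],st['orientation'])
E
```

```text
t: 14.2
ee_pos: [0.4538, 0.1417, 0.1595]
orientation: [3.137, 0.007, 1.625]
wrist_force: [0.7, -0.0, -1.7]
opening: 0.315
t: 14.45
ee_pos: [0.4545, 0.1413, 0.1604]
orientation: [3.136, 0.007, 1.624]
wrist_force: [0.2, 0.8, -2.3]
opening: 0.316
[0.45445484 0.14132943 0.16041608] [3.13577803 0.00723978 1.62406163]
```

View pics/w14.png

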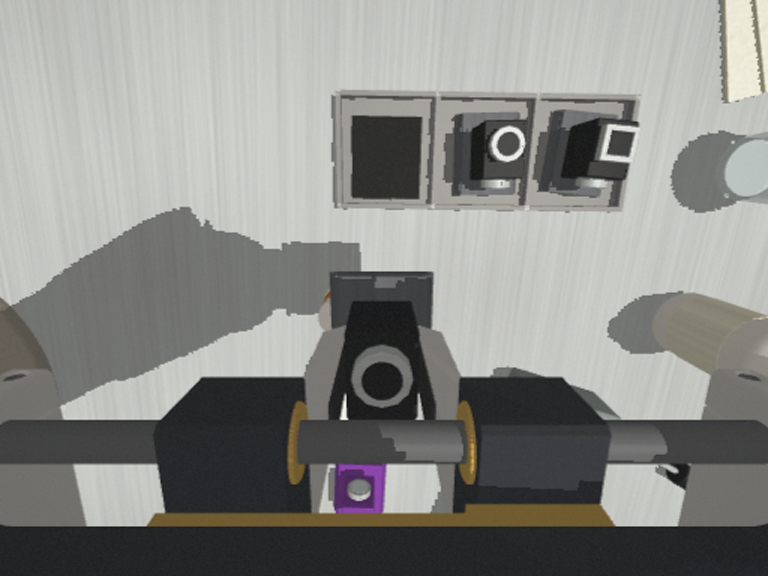

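```bash
python3 - <<'E'
from h import *
st=state();s=snapshot("wrist");im=s['pixels']
g=cv2.cvtColor(im,cv2.COLOR_BGR2GRAY)
m=np.zeros_like(g);m[70:138,228:288]=(g[70:138,228:288]<60)*255
c=max(cv2.findContours(m,0,2)[0],key=cv2.contourArea);r=cv2.minAreaRect(c);print(r,cv2.contourArea(c))
q=cv2.boxPoints(r);P=np.array([ray(s,*p,.007,st) for p in q]);print(P.round(4),P.mean(0).round(4))
for a,b in((0,1),(1,2)): d=P[b]-P[a];print(np.linalg.norm(d).round(4),np.rad2deg(np.arctan2(d[1],d[0])))
# tray corners z=.014, collars, in 1.5x px
W=lambda a,b,z: ray(s,(a+.5)/1.5-.5,(b+.5)/1.5-.5,z,st).round(4)[:2].tolist()
print([W(*p,.014) for p in((338,92),(640,97),(622,210),(337,206))],'spare',W(507,144,.069),'new',W(619,143,.069))
cv2.imwrite('pics/w14z.png',cv2.resize(im[55:145,215:435],None,fx=3.5,fy=3.5,interpolation=cv2.INTER_CUBIC))
E
```

```text
((257.5, 104.0), (54.0, 45.0), 90.0) 2309.0
[[0.4255 0.2696 0.007 ]
 [0.481  0.2727 0.007 ]
 [0.486  0.208  0.007 ]
 [0.4278 0.2049 0.007 ]] [0.4551 0.2388 0.007 ]
0.0555 3.1014397901093407
0.0649 -85.55238648741532
[[0.4137, 0.2854], [0.6549, 0.2949], [0.6586, 0.2063], [0.4152, 0.1967]] spare [0.537, 0.2476] new [0.6144, 0.2524]
```

View pics/w14z.png

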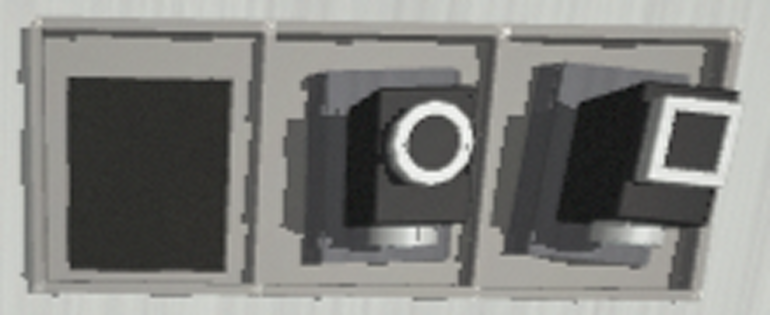

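```bash
python3 go.py .4545 .2385 .06 92.3
```

```text
shift [0.0978 0.0046 0.0992] roll 0.0126 | now [0.4546 0.1412 0.1599] [179.72   0.39  93.02] t 14.55 op 0.314 F [ 0.85  0.35 -2.44]
```

```bash
python3 -m creep '0.035 0.002 0 0.012 1; 0.075 0.004 0 0.012 1; 0.098 0.005 0.03 0.012 1; 0.098 0.005 0.075 0.012 1; 0.098 0.005 0.115 0.012 1'; python3 go.py .4545 .2385 .011 92.3
```

```text
t: 15.18
ee_pos: [0.4554, 0.2385, 0.0426]
orientation: [3.137, 0.007, 1.611]
wrist_force: [-0.7, 0.2, -2.1]
opening: 0.315
shift [ 0.0002 -0.0011  0.0316] roll -0.0003 | now [0.4554 0.2385 0.0426] [179.75   0.37  92.28] t 15.18 op 0.315 F [-0.68  0.18 -2.14]
```

```bash
python3 -m creep '0 -0.001 0.012 0 1; 0 -0.001 0.022 0 1; 0 -0.001 0.029 0 1; 0 -0.001 0.032 0 1; 0 -0.001 0.032 0 1'
```

```text
t: 15.8
ee_pos: [0.4549, 0.2384, 0.011]
orientation: [3.137, 0.006, 1.61]
wrist_force: [0.2, -0.9, -2.1]
opening: 0.315
```

Not touching yet; lower a bit at a time.

```bash
python3 -m creep '0 0 0.0015 0 1; 0 0 0.0015 0 1'; python3 -m creep '0 0 0.0015 0 1; 0 0 0.0015 0 1'
```

```text
t: 16.05
ee_pos: [0.4553, 0.2386, 0.01]
orientation: [3.136, 0.006, 1.61]
wrist_force: [0.2, 0.3, 3.4]
opening: 0.315
t: 16.3
ee_pos: [0.4554, 0.2391, 0.0094]
orientation: [3.135, 0.006, 1.611]
wrist_force: [-5.8, -1.6, 21.6]
opening: 0.317
```

```bash
python3 -m creep '0 0 -0.001 0 0.2; 0 0 -0.001 0 0.2; 0 0 -0.001 0 0.2; 0 0 -0.001 0 0.2'; python3 -m creep '0 0 -0.02 0 0.1; 0 0 -0.05 0 0.1; 0 0 -0.1 0 0; 0 0 -0.15 0 0; -0.05 0 -0.15 0 0'; python3 -m creep '-0.03 0.04 0 0 0; -0.04 0.08 0 0 0; -0.04 0.08 0 0 0'; python3 - <<'E'
from h import *
s,st=grab("wrist","w15",None,1.5); print(st['ee_pos'],st['orientation'])
E
```

```text
t: 16.8
ee_pos: [0.4553, 0.2391, 0.0103]
orientation: [3.135, 0.006, 1.611]
wrist_force: [0.1, -0.0, -0.1]
opening: 0.399
t: 17.42
ee_pos: [0.4577, 0.1937, 0.1655]
orientation: [3.129, 0.003, 1.616]
wrist_force: [1.6, -0.9, -0.9]
opening: 0.5
t: 17.8
ee_pos: [0.5414, 0.1563, 0.1676]
orientation: [3.128, 0.002, 1.613]
wrist_force: [0.4, 1.1, 0.6]
opening: 0.502
[0.54141774 0.15630868 0.16760015] [3.12805843e+00 1.78143837e-03 1.61314390e+00]
```

View pics/w15.png

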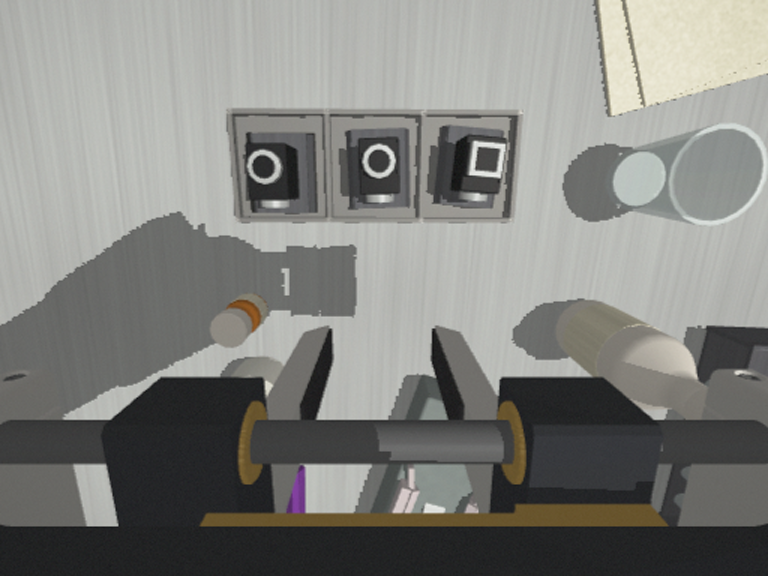

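```bash
python3 go.py .6135 .20 .15 92; python3 -m creep '0.02 0.035 0 0 0; 0.04 0.07 0.015 0 0;0.04 0.07 0.015 0 0; 0.04 0.07 0.015 0 0'; python3 - <<'E'
from h import *
s,st=grab("wrist","w16",(190,60,320,220),4.6); print(st['ee_pos'],st['orientation'])
E
```

```text
shift [0.0394 0.0753 0.0183] roll 0.0093 | now [0.5398 0.1573 0.1674] [1.7927e+02 1.0000e-01 9.2530e+01] t 17.85 op 0.502 F [-0.42  0.29 -0.16]
t: 18.35
ee_pos: [0.6069, 0.2009, 0.1538]
orientation: [3.129, 0.002, 1.616]
wrist_force: [-0.6, -0.2, 0.7]
opening: 0.499
[0.60694978 0.2009364  0.1537573 ] [3.12927750e+00 1.66019821e-03 1.61648272e+00]
```

View pics/w16.png

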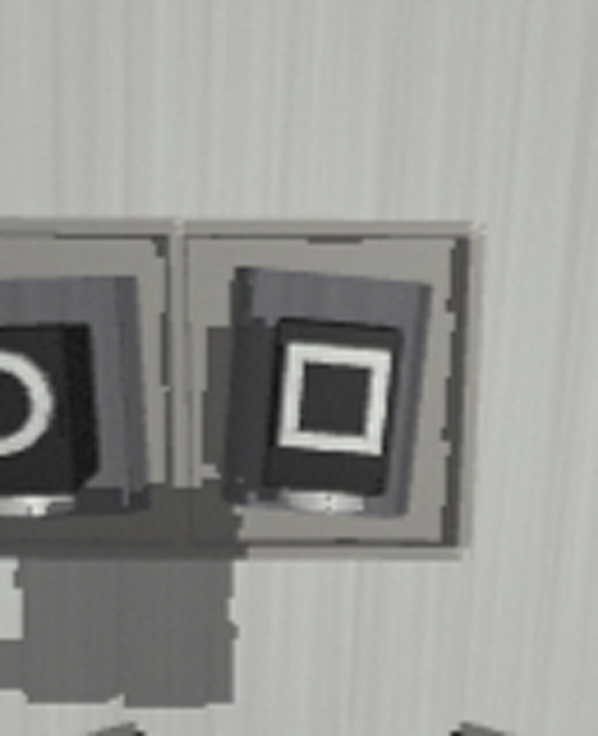

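```bash
python3 - <<'E'
from h import *
st=state();s=snapshot("wrist");im=s['pixels']
W=lambda a,b,z: ray(s,190+(a+.5)/4.6-.5,60+(b+.5)/4.6-.5,z,st)
def an(p,q): d=q-p; return np.rad2deg(np.arctan2(d[1],d[0])).round(1),np.linalg.norm(d).round(4)
P=[W(a,b,.069) for a,b in((287,343),(390,349),(380,455),(279,447))]
print(np.mean(P,0).round(4),an(P[0],P[1]),an(P[3],P[2]),an(P[0],P[3]),an(P[1],P[2]))
P=[W(a,b,.061) for a,b in((276,318),(403,325),(388,495),(265,488))]
print('hous',np.mean(P,0).round(4),an(P[0],P[1]),an(P[3],P[2]),an(P[0],P[3]),an(P[1],P[2]))
g=cv2.cvtColor(im,cv2.COLOR_BGR2GRAY)
# base far top edge & right edge at z=.005..
print('base',an(W(250,268,.017),W(432,284,.017)),an(W(432,286,.005),W(405,516,.005)))
E
```

```text
[0.6151 0.2519 0.069 ] (np.float64(-0.7), np.float64(0.0236)) (np.float64(-2.0), np.float64(0.0237)) (np.float64(-92.0), np.float64(0.0237)) (np.float64(-91.8), np.float64(0.0243))
hous [0.6154 0.2493 0.061 ] (np.float64(-0.5), np.float64(0.0298)) (np.float64(-0.8), np.float64(0.0298)) (np.float64(-91.4), np.float64(0.04)) (np.float64(-91.4), np.float64(0.0401))
base (np.float64(-2.2), np.float64(0.0487)) (np.float64(-92.8), np.float64(0.0645))
```

```bash
python3 go.py .6152 .251 .06 88.4
```

```text
shift [0.0506 0.0088 0.0941] roll 0.0726 | now [0.6074 0.2002 0.1541] [1.7924e+02 1.2000e-01 9.2560e+01] t 18.45 op 0.498 F [-0.63  0.51 -0.25]
```

```bash
python3 -m creep '0.025 0.005 0 0.04 0; 0.05 0.009 0 0.073 0; 0.05 0.009 0.03 0.073 0; 0.05 0.009 0.07 0.073 0; 0.05 0.009 0.094 0.073 0'; python3 go.py .6152 .251 .009 88.4; python3 - <<'E'
from h import *
s,st=grab("wrist","w17",(130,120,380,300),3)
E
```

```text
t: 19.08
ee_pos: [0.6146, 0.2495, 0.0593]
orientation: [3.129, 0.002, 1.542]
wrist_force: [0.3, 0.3, 0.6]
opening: 0.501
shift [ 0.0016 -0.0001  0.0503] roll -0.0005 | now [0.6146 0.2495 0.0593] [1.7925e+02 1.1000e-01 8.8370e+01] t 19.07 op 0.501 F [0.27 0.32 0.55]
```

View pics/w17.png

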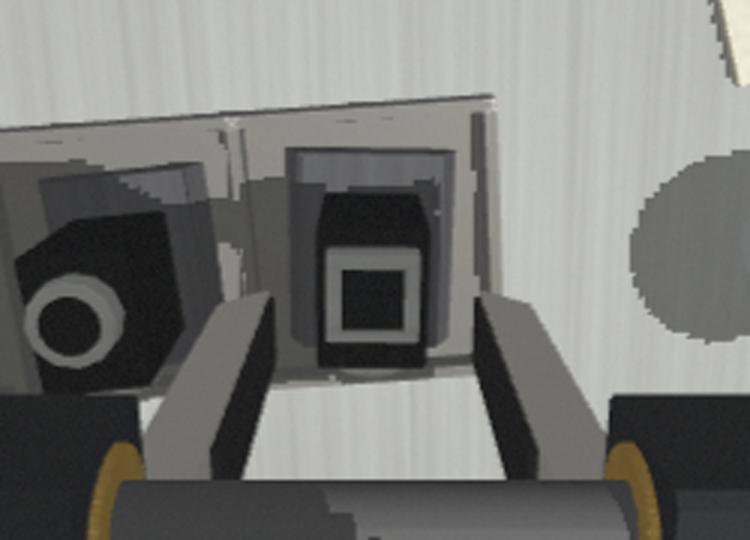

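```bash
python3 -m creep '0.0015 0 0.015 0 0; 0.0015 0 0.03 0 0; 0.0015 0 0.043 0 0; 0.0015 0 0.05 0 0; 0.0015 0 0.05 0 1'; python3 -m creep '0 0 0 0 1; 0 0 0 0 1; 0 0 0 0 1; 0 0 0 0 1'; python3 - <<'E'
from h import *
s,st=grab("wrist","w18",(130,120,380,300),3)
E
```

```text
t: 19.75
ee_pos: [0.6139, 0.2502, 0.0062]
orientation: [3.132, 0.003, 1.542]
wrist_force: [-0.5, 0.5, -0.5]
opening: 0.429
t: 20.25
ee_pos: [0.6142, 0.2505, 0.0067]
orientation: [3.131, 0.003, 1.543]
wrist_force: [0.7, 0.4, 4.7]
opening: 0.316
```

View pics/w18.png

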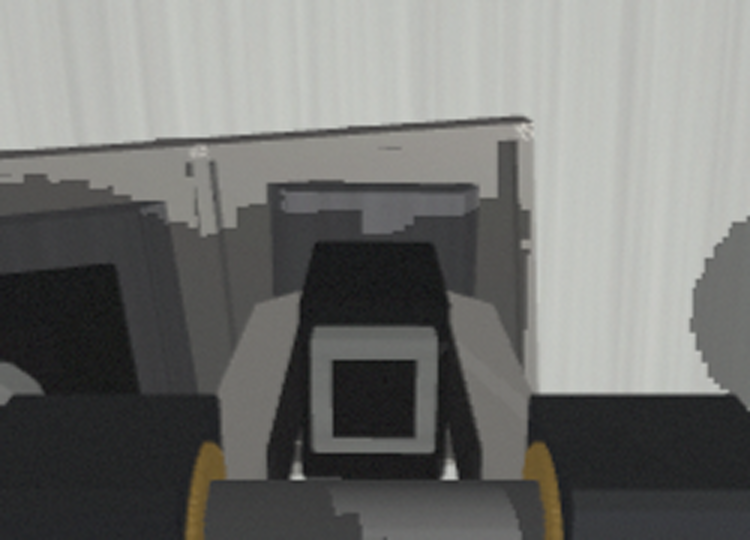

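```bash
python3 -m creep '0 0 -0.03 0 1; 0 0 -0.08 0 1; -0.03 0 -0.13 0.05 1; -0.08 0 -0.14 0.12 1; -0.13 0 -0.14 0.2 1'; python3 go.py .6235 .012 .10 75.1
```

```text
t: 20.92
ee_pos: [0.6091, 0.1196, 0.148]
orientation: [3.13, 0.0, 1.34]
wrist_force: [0.9, -0.7, -3.2]
opening: 0.315
shift [-0.1014  0.038   0.0485] roll 0.0296 | now [0.6091 0.1196 0.148 ] [1.7931e+02 2.0000e-02 7.6790e+01] t 20.93 op 0.315 F [ 0.87 -0.69 -3.22]
```

```bash
python3 -m creep '-0.03 0.012 0 0.015 1; -0.065 0.025 0 0.03 1; -0.101 0.038 0.01 0.03 1; -0.101 0.038 0.04 0.03 1; -0.101 0.038 0.06 0.03 1'; python3 go.py .6235 .012 .054 75.1; python3 - <<'E'
from h import *
s,st=grab("wrist","w19",None,1.5)
s,st=grab("scene","s19",(150,160,300,290),5)
E
```

```text
t: 21.55
ee_pos: [0.6228, 0.0118, 0.0869]
orientation: [3.131, 0.001, 1.31]
wrist_force: [-0.3, 0.7, -2.1]
opening: 0.316
shift [0.0004 0.0003 0.0329] roll -0.001 | now [0.6228 0.0118 0.0869] [1.794e+02 4.000e-02 7.504e+01] t 21.55 op 0.316 F [-0.34  0.68 -2.13]
```

View pics/w19.png

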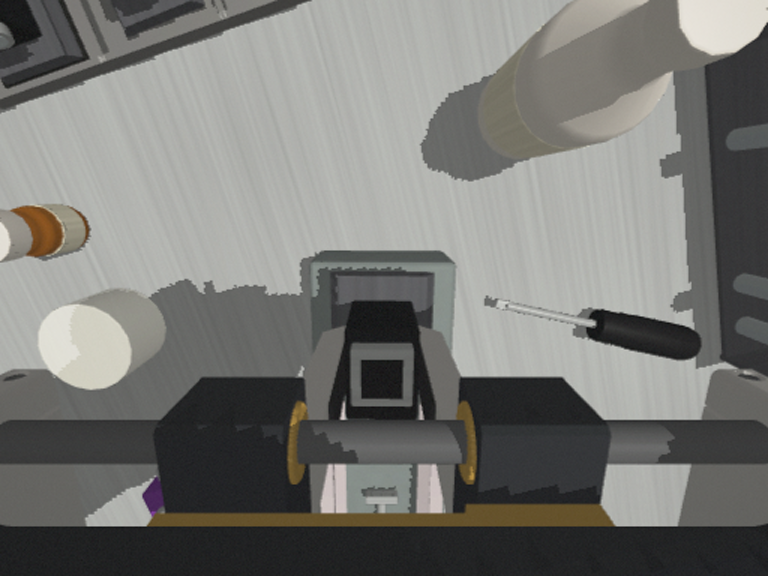

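View pics/s19.png

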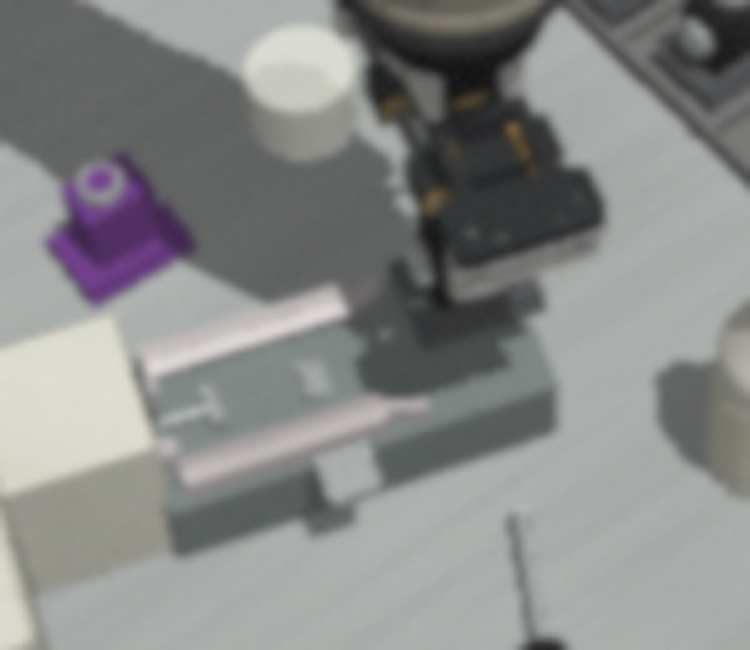

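```bash
python3 -m creep '0 0 0.012 0 1; 0 0 0.024 0 1; 0 0 0.031 0 1; 0 0 0.0335 0 1; 0 0 0.0335 0 1'
```

```text
t: 22.28
ee_pos: [0.6223, 0.0127, 0.0527]
orientation: [3.133, 0.001, 1.311]
wrist_force: [-0.3, 0.4, -2.5]
opening: 0.311
```

```bash
python3 -m creep '0 0 0.001 0 1; 0 0 0.001 0 1'; python3 -m creep '0 0 0.001 0 1; 0 0 0.001 0 1'
```

```text
t: 22.52
ee_pos: [0.6224, 0.0127, 0.0519]
orientation: [3.133, 0.001, 1.311]
wrist_force: [-0.3, 0.2, -2.7]
opening: 0.321
t: 22.78
ee_pos: [0.6225, 0.0127, 0.0516]
orientation: [3.133, 0.001, 1.311]
wrist_force: [-3.9, 0.1, 8.3]
opening: 0.317
```

```bash
python3 -m creep '0 0.001 -0.0005 0 1; -0.01 0.001 -0.0005 0 1; -0.02 0.001 -0.0005 0 1; -0.028 0.001 -0.0005 0 1; -0.035 0.001 -0.0005 0 1'; python3 go.py .60 -.08 .052 75.1
```

```text
t: 23.4
ee_pos: [0.6143, -0.0223, 0.0521]
orientation: [3.133, 0.001, 1.311]
wrist_force: [0.3, -0.1, -2.1]
opening: 0.32
shift [-0.0595  0.001   0.0002] roll -0.0001 | now [ 0.6143 -0.0223  0.0521] [1.7949e+02 6.0000e-02 7.5100e+01] t 23.4 op 0.32 F [ 0.26 -0.06 -2.05]
```

```bash
python3 - <<'E'
from h import *
s,st=grab("scene","s20",(150,160,300,290),5)
s,st=grab("wrist","w20",(130,120,380,360),2.5)
E
```

```text
(no output)
```

View pics/s20.png

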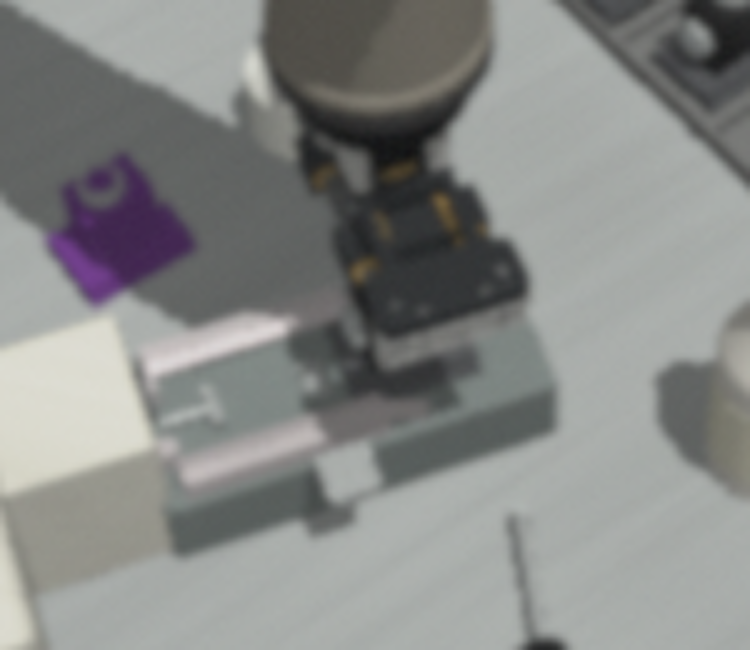

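View pics/w20.png

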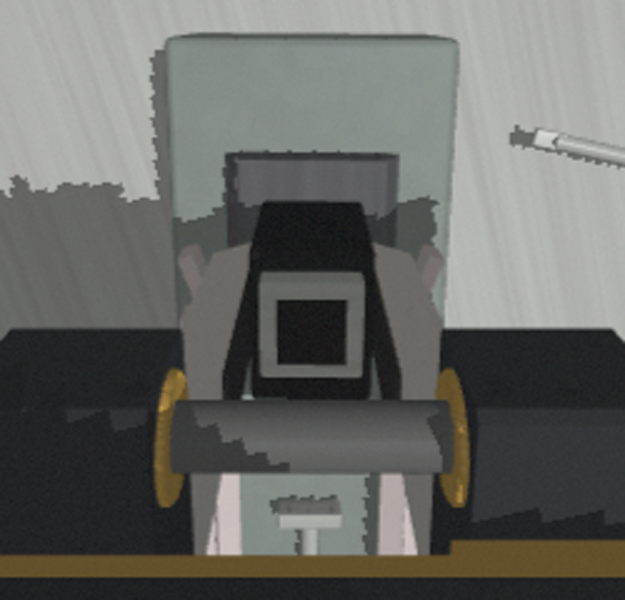

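```bash
python3 -m creep '-0.01 0 0 0 1; -0.02 0 0 0 1; -0.03 0 0 0 1; -0.04 0 0 0 1; -0.05 0 0 0 1'; python3 go.py .593 -.105 .052 75.1
```

```text
t: 24.12
ee_pos: [0.6027, -0.0664, 0.0531]
orientation: [3.131, -0.005, 1.313]
wrist_force: [8.5, 43.5, -5.8]
opening: 0.32
shift [-0.0398  0.0005  0.0009] roll 0.0019 | now [ 0.6027 -0.0664  0.0531] [179.4   -0.27  75.21] t 24.12 op 0.32 F [ 8.54 43.55 -5.8 ]
```

```bash
python3 -m creep '0.003 0 0 0 1; 0.006 0 0 0 1; 0.006 0 0 0 1'; python3 - <<'E'
from h import *
print(state()['wrist_force'])
s,st=grab("scene","s21",(150,160,300,290),5)
s,st=grab("wrist","w21",(130,120,380,360),2.5)
E
```

```text
t: 24.5
ee_pos: [0.6037, -0.0617, 0.053]
orientation: [3.132, -0.004, 1.312]
wrist_force: [-2.9, -3.5, -0.5]
opening: 0.32
[-2.868034   -3.54899866 -0.48351844]
```

View pics/s21.png

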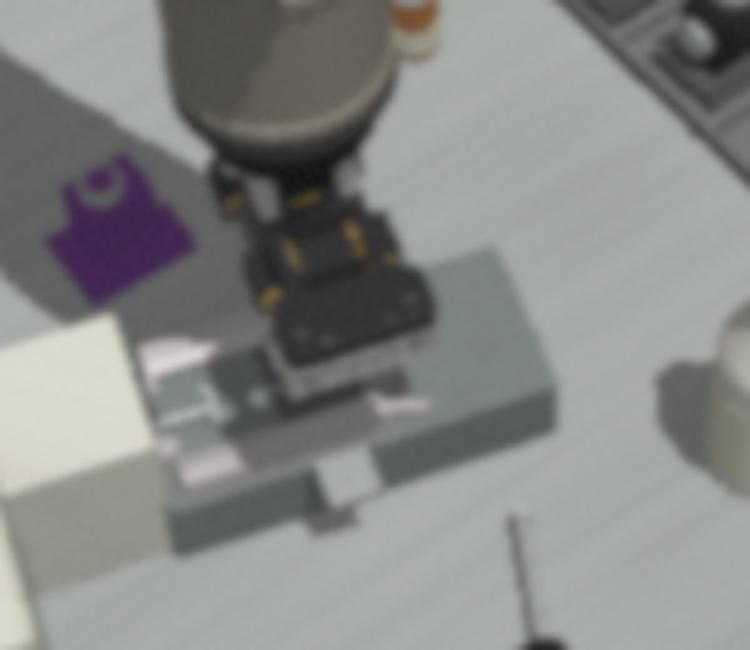

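View pics/w21.png

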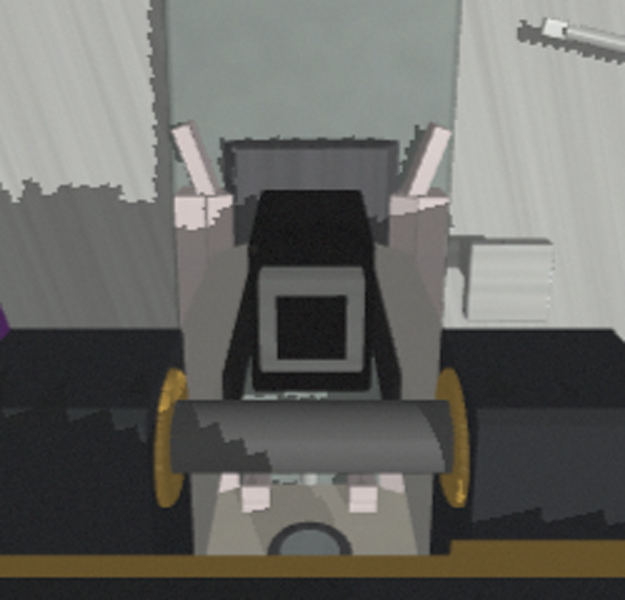

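```bash
python3 - <<'E'
from h import *
st=state();s=snapshot("wrist")
x=np.array([-.257,-.966,0]);y=np.array([.966,-.257,0])
for z in(.066,.062,.058):
    c=np.array([.662,-.0858,z]); print(z,[(((proj(s,c+a*x*.013+b*y*.013,st))-[130,120])*2.5).round(0).tolist() for a,b in((-1,-1),(-1,1),(1,-1),(1,1))])
s2=snapshot("scene")
for z in(.066,.058): print(((proj(s2,[.662,-.0858,z])-[150,160])*5).round(1))
for n in("s19","s21"):
    im=np.load(f'pics/{n}.npz')['im'];cv2.imwrite(f'pics/{n}p.png',cv2.resize(im[240:275,200:240],None,fx=12,fy=12,interpolation=cv2.INTER_CUBIC))
E
cd pics; python3 -c "
import cv2,numpy as np
cv2.imwrite('cmp.png',np.hstack([cv2.imread('s19p.png'),cv2.imread('s21p.png')])[:, :800])"
```

```text
0.066 [[474.0, 247.0], [560.0, 247.0], [469.0, 327.0], [552.0, 326.0]]
0.062 [[471.0, 243.0], [555.0, 243.0], [466.0, 321.0], [548.0, 321.0]]
0.058 [[467.0, 239.0], [550.0, 239.0], [463.0, 315.0], [543.0, 315.0]]
[345.8 472.8]
[346.8 481. ]
```

View pics/s19p.png

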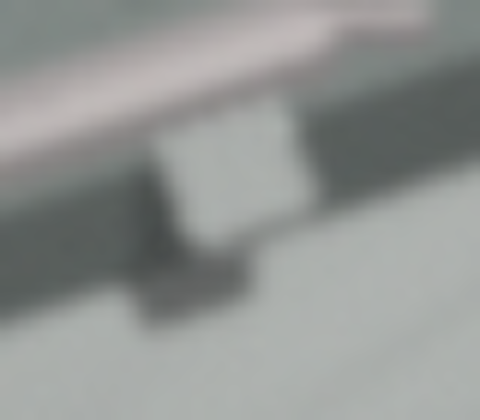

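View pics/s21p.png

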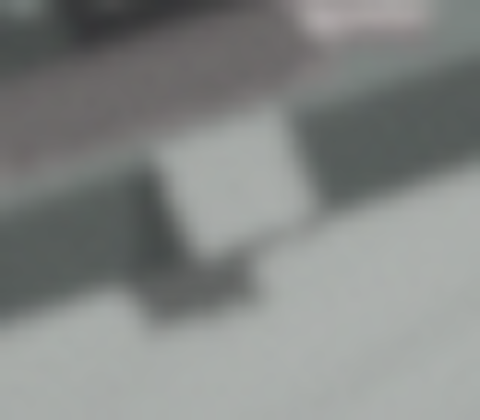

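```bash
python3 - <<'E'
from h import *
s=snapshot("scene")
x=np.array([-.257,-.966,0]);y=np.array([.966,-.257,0]);o=np.array([.5925,-.1052,0])
for X in(-46,-60,-75): print(X,((proj(s,o+x*(X+26)/1e3+[0,0,.086])-[150,160])*5).round(0))
for X in(-44,-32,10): print('floor',X,((proj(s,o+x*X/1e3+[0,0,.055])-[150,160])*5).round(0))
st=state(); d=st['ee_pos'][:2]-o[:2]; print(d@x[:2],d@y[:2])
im=np.load('pics/s21.npz')['im'];cv2.imwrite('pics/s21q.png',cv2.resize(im[225:265,170:235],None,fx=11,fy=11,interpolation=cv2.INTER_CUBIC))
E
```

```text
-46 [268. 356.]
-60 [296. 347.]
-75 [326. 337.]
floor -44 [320. 374.]
floor -32 [297. 382.]
floor 10 [215. 409.]
-0.04558715368695909 -0.0003980045555008454
```

View pics/s21q.png

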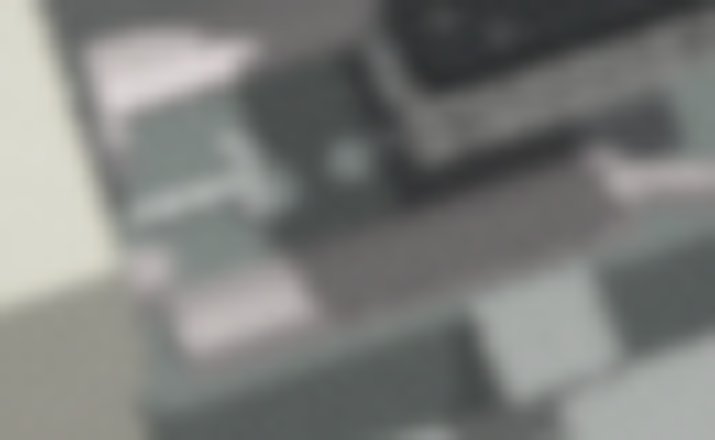

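```bash
python3 -m creep '-0.002 0 0.0008 0 1'; python3 -m creep '-0.002 0 0 0 1';  python3 -m creep '-0.002 0 0 0 1'; python3 -m creep '-0.001 0 0 0 1; -0.001 0 0 0 1'
```

```text
t: 24.88
ee_pos: [0.6039, -0.0612, 0.0529]
orientation: [3.131, -0.006, 1.313]
wrist_force: [-4.8, 11.1, 14.8]
opening: 0.314
t: 25.0
ee_pos: [0.6038, -0.0612, 0.0531]
orientation: [3.131, -0.009, 1.315]
wrist_force: [0.7, 6.8, -6.4]
opening: 0.319
t: 25.12
ee_pos: [0.6038, -0.0612, 0.0532]
orientation: [3.13, -0.011, 1.316]
wrist_force: [0.9, 5.6, -6.0]
opening: 0.315
t: 25.38
ee_pos: [0.6038, -0.0611, 0.0532]
orientation: [3.13, -0.012, 1.317]
wrist_force: [0.2, 5.7, -4.7]
opening: 0.315
```

```bash
python3 - <<'E'
from h import *
st=state();print(st['joint_pos'].round(3),st['effort'].round(1),st['wrist_force'].round(1))
E
```

```text
[ 0.447  0.514 -0.577  1.855  0.351  0.861 -0.554] [  3.3 -91.6  -8.2 -38.2   1.3   0.4   0.2] [ 0.2  5.7 -4.7]
```

```bash
python3 - <<'E'
from h import *
s,st=grab("wrist","w22",(180,190,330,345),5)
s,st=grab("top","t22",(230,110,370,220),5)
E
```

```text
(no output)
```

View pics/w22.png

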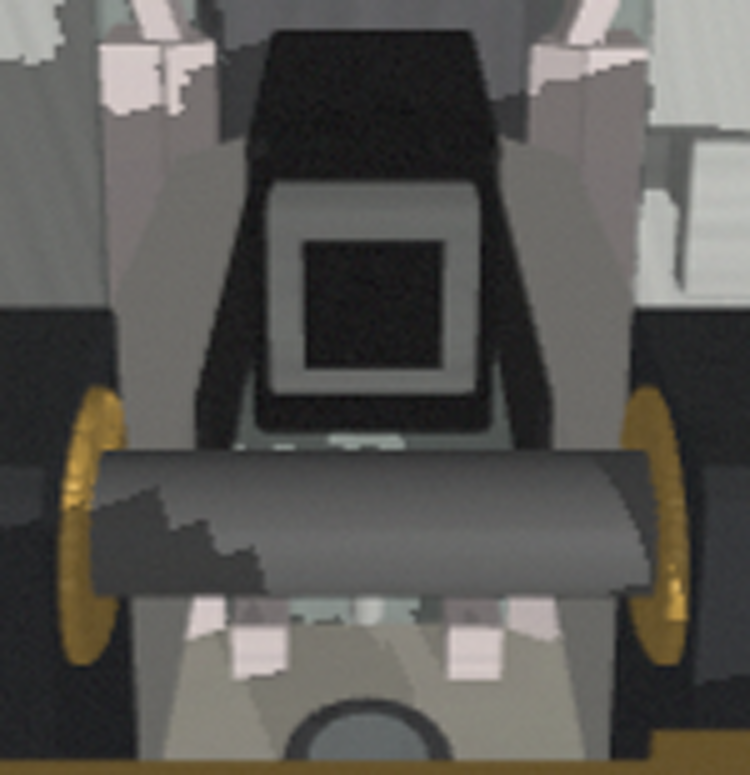

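View pics/t22.png

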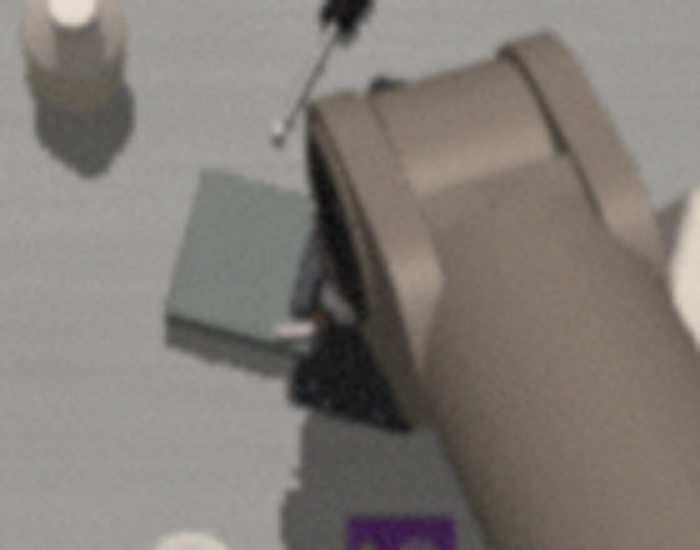

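```bash
python3 -m creep '0.004 0 0 0 1; 0.008 0 0 0 1; 0.012 0 0 0 1'; python3 -m creep '0.004 0 0 0 1; 0.008 0 0 0 1'; python3 - <<'E'
from h import *
s,st=grab("wrist","w23",(130,120,380,360),2.5)
s,st=grab("scene","s23",(170,200,250,270),9)
E
```

```text
t: 25.85
ee_pos: [0.6069, -0.0497, 0.0534]
orientation: [3.13, -0.012, 1.316]
wrist_force: [-1.9, -1.4, -0.1]
opening: 0.319
t: 26.1
ee_pos: [0.6092, -0.0413, 0.0535]
orientation: [3.129, -0.012, 1.316]
wrist_force: [-0.1, 0.0, -0.8]
opening: 0.315
```

View pics/w23.png

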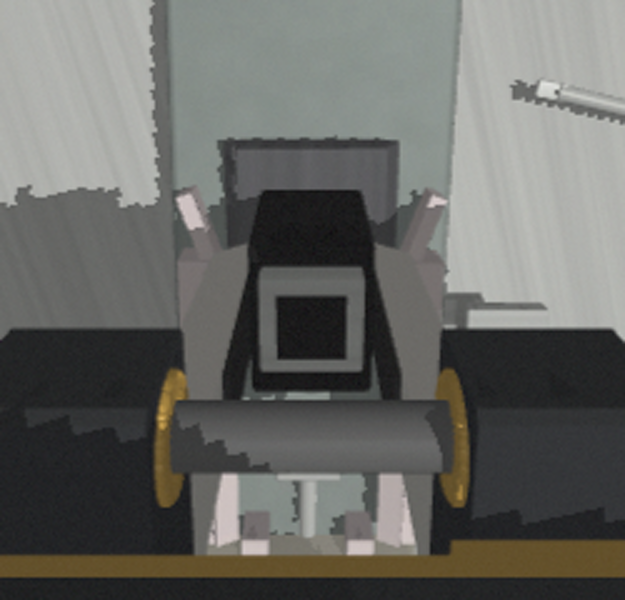

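View pics/s23.png

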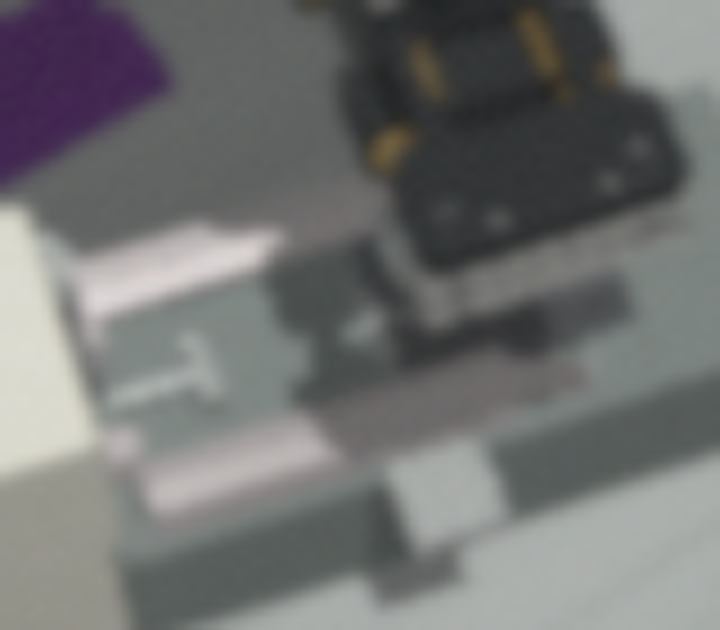

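```bash
python3 -m creep '0 0 0 0 0.2; 0 0 0 0 0.2; 0.001 0 0 0 0.2; 0.0015 0 0.002 0 0.2; 0.0015 0 0.004 0 0.2'; python3 -m creep '0 0 0 0 1; 0 0 0 0 1; 0 0 0 0 1; 0 0 0 0 1'; python3 -c "
from h import *
print(state()['joint_pos'].round(3))"
```

```text
t: 26.82
ee_pos: [0.6098, -0.0393, 0.0495]
orientation: [3.129, -0.013, 1.317]
wrist_force: [0.2, -0.9, -1.1]
opening: 0.406
t: 27.32
ee_pos: [0.6096, -0.0393, 0.0494]
orientation: [3.13, -0.013, 1.317]
wrist_force: [-0.3, 0.7, -2.9]
opening: 0.319
[ 0.408  0.524 -0.576  1.849  0.358  0.858 -0.594]
```

```bash
python3 -m creep '-0.005 0 0 0.005 1; -0.01 0 0 0.005 1'; python3 -m creep '-0.005 0 0 0 1; -0.01 0 0 0 1; -0.015 0 0 0 1'
```

```text
t: 27.58
ee_pos: [0.6074, -0.048, 0.0494]
orientation: [3.129, -0.014, 1.313]
wrist_force: [0.4, 2.4, -1.3]
opening: 0.316
t: 27.95
ee_pos: [0.6035, -0.0631, 0.0493]
orientation: [3.129, -0.014, 1.312]
wrist_force: [-0.2, 2.9, -0.5]
opening: 0.318
```

```bash
python3 -m creep '-0.004 0 -0.0001 0 1; -0.008 0 -0.0001 0 1; -0.012 0 -0.0002 0 1'
```

```text
t: 28.32
ee_pos: [0.6003, -0.0748, 0.0492]
orientation: [3.129, -0.014, 1.312]
wrist_force: [-1.4, 2.0, -0.7]
opening: 0.318
```

```bash
python3 -m creep '-0.005 0 -0.0001 0 1; -0.01 0 -0.0002 0 1; -0.015 0 -0.0002 0 1'; python3 -m creep '-0.004 0 0 0 1; -0.008 0 -0.0001 0 1; -0.012 0 -0.0002 0 1; -0.014 0 -0.0002 0 1'
```

```text
t: 28.7
ee_pos: [0.5964, -0.0892, 0.0493]
orientation: [3.129, -0.015, 1.313]
wrist_force: [-0.3, 5.8, -0.1]
opening: 0.318
t: 29.2
ee_pos: [0.5929, -0.1021, 0.0493]
orientation: [3.129, -0.016, 1.313]
wrist_force: [0.4, 7.5, -0.9]
opening: 0.319
```

```bash
python3 -m creep '-0.002 0 0 0 1; -0.004 0 0 0 1; -0.006 0 0 0 1; -0.007 0 0 0 1'; python3 - <<'E'
from h import *
s,st=grab("wrist","w24",(130,120,400,300),2.8)
s,st=grab("scene","s24",(200,240,240,275),12)
E
```

```text
t: 29.7
ee_pos: [0.5912, -0.1081, 0.0493]
orientation: [3.129, -0.017, 1.314]
wrist_force: [-0.0, 6.0, -1.7]
opening: 0.316
```

View pics/w24.png

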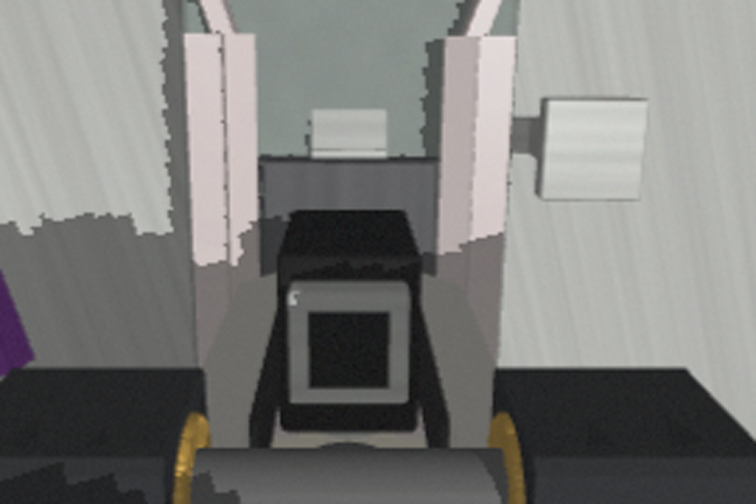

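View pics/s24.png

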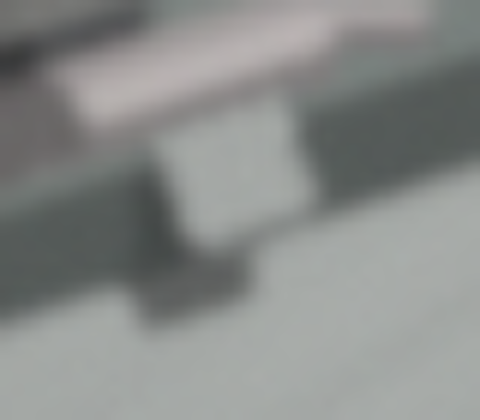

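```bash
python3 -m creep '0 0 0 0 0.2; 0 0 0 0 0.1; 0 0 0 0 0; 0 0 0 0 0; 0 0 0 0 0'; python3 -m creep '0 0 -0.02 0 0; 0 0 -0.05 0 0; 0 0 -0.09 0 0; 0 0 -0.13 0 0; 0 0 -0.13 0 0'; python3 - <<'E'
from h import *
s,st=grab("wrist","w25",(150,80,330,260),4.2); print(st['ee_pos'],st['wrist_force'])
s,st=grab("scene","s25",(100,130,350,300),3)
E
```

```text
t: 30.42
ee_pos: [0.5912, -0.1084, 0.0493]
orientation: [3.129, -0.016, 1.313]
wrist_force: [0.3, 0.2, 0.1]
opening: 0.501
t: 31.05
ee_pos: [0.591, -0.1101, 0.1837]
orientation: [3.123, -0.017, 1.313]
wrist_force: [-0.2, -0.4, -0.7]
opening: 0.501
[ 0.59095255 -0.11009547  0.18369236] [-0.187642   -0.43945592 -0.67655953]
```

View pics/w25.png

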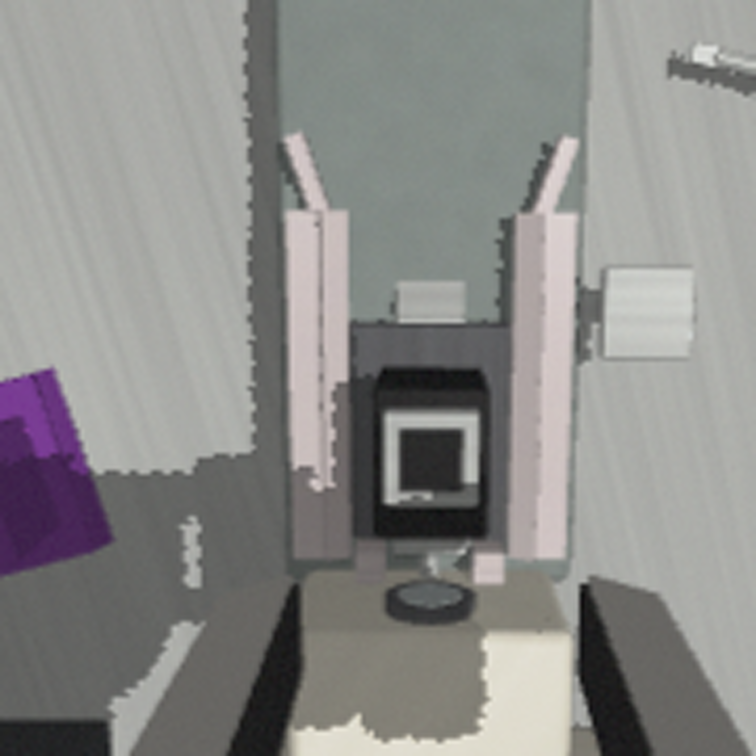

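View pics/s25.png

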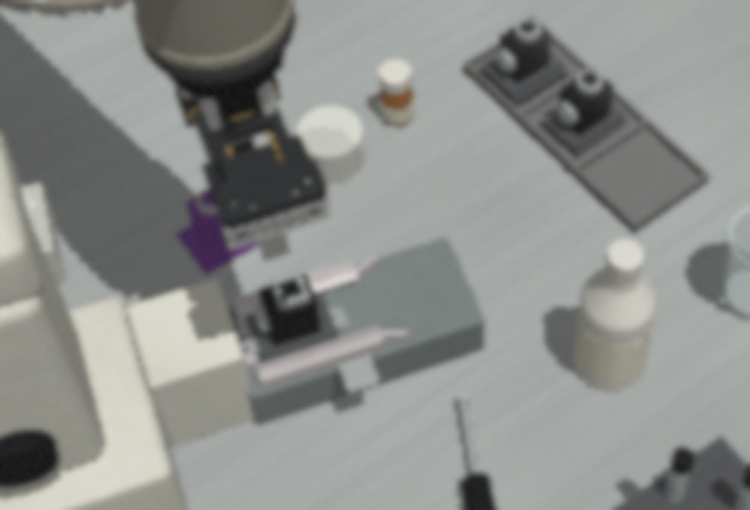

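```bash
python3 - <<'E'
from h import *
s,st=grab("top","t26",(170,100,330,250),5)
B=lambda a,b,z: ray(s,170+(a+.5)/5-.5,100+(b+.5)/5-.5,z).round(4)
print(B(0,0,.1))
a=cv2.imread('pics/top0.png').astype(int);d=np.abs(a-s['pixels'].astype(int)).sum(2)>60
n,_,stt,_=cv2.connectedComponentsWithStats(d.astype(np.uint8)); print([list(x) for x in stt[1:] if x[4]>15])
E
```

```text
[0.787  0.3185 0.1   ]
[[np.int32(304), np.int32(114), np.int32(150), np.int32(270), np.int32(23414)], [np.int32(360), np.int32(152), np.int32(5), np.int32(14), np.int32(38)], [np.int32(185), np.int32(155), np.int32(23), np.int32(22), np.int32(374)], [np.int32(191), np.int32(159), np.int32(5), np.int32(6), np.int32(24)], [np.int32(312), np.int32(163), np.int32(6), np.int32(11), np.int32(32)], [np.int32(316), np.int32(166), np.int32(6), np.int32(8), np.int32(28)], [np.int32(398), np.int32(166), np.int32(8), np.int32(25), np.int32(121)], [np.int32(188), np.int32(209), np.int32(23), np.int32(17), np.int32(306)], [np.int32(199), np.int32(227), np.int32(9), np.int32(3), np.int32(21)], [np.int32(372), np.int32(270), np.int32(11), np.int32(6), np.int32(28)], [np.int32(501), np.int32(336), np.int32(11), np.int32(47), np.int32(340)], [np.int32(264), np.int32(365), np.int32(44), np.int32(19), np.int32(478)], [np.int32(486), np.int32(373), np.int32(21), np.int32(11), np.int32(110)], [np.int32(252), np.int32(376), np.int32(9), np.int32(8), np.int32(35)], [np.int32(291), np.int32(380), np.int32(15), np.int32(4), np.int32(38)]]
```

View pics/t26.png

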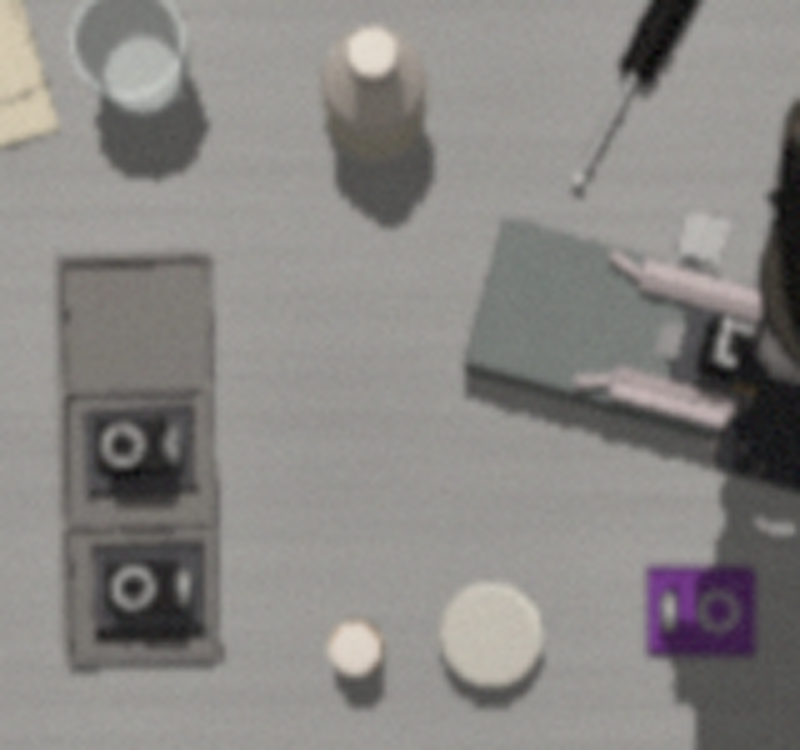

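```bash
python3 - <<'E'
from h import *
from bench import ctrl
s=snapshot("top"); print(ray(s,170+133.5/5-.5,100+587.5/5-.5,.071))
print(state()['wrist_force'].round(2),state()['t'])
ctrl.sign_off()
E
```

```text
[0.45492489 0.24045453 0.071     ]
[-0.34  0.32  0.23] 31.25
the job is handed in; nothing more can be done
```

The filter blocks are swapped and the job was handed in at t = 31 s. I pressed the catch, pulled the old block out and set it on the mat. I then slid the square-collared block into the dovetail until the tooth came up behind it, and let go.

**Last checks:**
- **New block:** the wrist picture shows it square between the rails and hard against the raised tooth, with the pad back up. Its port faces the microscope. I judged "home" from these pictures and did not measure it to the millimetre.
- **Old block:** it lies flat, about 2 mm from the mat centre in the top camera.
- **Everything else:** in the top camera, nothing outside the arm's area changed except the two nests I worked in. The arm and its shadow hid part of the dock area in that view. The gripper was clear of everything, with wrist force near zero.

**What disagreed on the way:**
- **Fingertips:** they sit about 22 mm behind the stated TCP. My first press went down without touching the pad, and I corrected all heights for this.
- **Jam:** the first slide-in stuck at about x -40 with 43 N on the wrist. The block slipped about 1.6 mm in the grip. I backed off, gripped it again lower down, and it then went home with under 8 N. I did not find the cause.
- **Tool tilt:** the tool ended tilted by about 1°, which showed no effect on the fit.

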